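# Cull the wrong-height heat sinks and hold the bonding press down

### The job

Six heat sinks stand on the circuit board in the bonding jig, but one is taller and one is lower than the other four. With the red safety catch still on, lift those two out and put them in the red reject tray, leaving the four matching ones in their places; then flip the red catch outwards, pull the press lever by its black grip all the way down onto its stops, and finish still holding it down there (it springs up if let go). Do not disturb the multimeter, bottle and screwdriver.

Things in the scene. Friction and masses are not known exactly. Their poses are not given: they have to be found in the camera images.
- jig: Bonding jig fixed to the bench: grey base, black nest block, green board with its top 50 mm up. Origin: on the bench under the board's centre; x from front to hinge, y to the catch's side, z up. Six places: x = -21.5, +21.5 mm; y = -54, 0, +54 mm, each ringed by white ribs 3 mm high, 3 mm wide, 1 mm play. Two lever stops, 76 mm high, at x = -60, y = +-100 mm.
- sink_tall_c (a point): Centre of the too-tall finned aluminium heat sink, 26 x 26 mm and 40 mm high, about 34 g, standing in one of the six places; axes as the jig's (its fins are upright plates across y, so the outer fins make flat sides facing +-y). While it is in, the press cannot close.
- sink_low_c (a point): Centre of the too-low heat sink, 26 x 26 mm and 15 mm high, about 15 g, otherwise the same.
- sink_a_c (a point): Centre of a good heat sink, 26 x 26 mm and 24 mm high, about 22 g; stays in its place.
- sink_b_c (a point): Centre of a good heat sink, as sink_a.
- sink_c_c (a point): Centre of a good heat sink, as sink_a.
- sink_d_c (a point): Centre of a good heat sink, as sink_a.
- tray: Red open reject tray on the bench beside the jig (left or right of it), fixed, 150 x 110 mm outside (x, y), 45 mm high, walls 4 mm, floor 5 mm thick. Origin: under its centre.
- catch (a joint): Angle of the red flip catch, rad: 0 = on (upright, leaning 0.12 rad inwards, blocking the lever), 1.69 = off (lying outwards, level). Its pivot runs along the jig's x at jig y = 106 mm, z = 55 mm. Light to push (about 1 N); it falls outwards by itself past about 0.4 rad.
- catch_tab (a point): On the catch's push tab, 10 mm below its top edge, half-way along: an upright red plate 47 mm long along the jig's x, 9 mm thick, 50 mm high above the pivot. A horn 90 mm high adjoins it at the hinge end. To flip the catch off, push the tab outwards, towards the jig's +y.
- lever (a joint): Angle of the press lever (blue arms, clear presser plate), rad: 0 = raised (leaning 10 degrees back past upright), 1.745 = fully down on its stops, arms level. Swings about a line along the jig's y through hinge. A return spring lifts it: 2 to 4 N at the grip, about 10 N at the bottom where six spring plungers meet the heat sinks. With the catch on it moves under 0.1 rad.
- hinge (a point): Middle of the lever's hinge line, 85 mm above the bench, 120 mm behind the board's centre; axes as the jig's.
- grip: Black revolving grip across the lever's free end, along the jig's y, 23 mm diameter, 110 mm long, between two blue arms at jig y = +-100 mm. Origin: its centre, 210 mm from the hinge line (292 mm above the bench when raised, 85 mm when down). It turns freely about its length, so a gripper can hold it at a fixed attitude all the way.
- meter: Yellow multimeter, 180 x 90 x 45 mm, lying on the bench on the other side of the jig from the tray; leave alone. Origin: under its centre, length along x.
- bottle: White dispenser bottle, 60 mm diameter, 98 mm high; leave alone. Origin: under its centre.
- driver: Green-handled screwdriver, 160 mm long, lying on the bench; leave alone. Origin under its middle, length along its x.

How it is judged:
By the outcome, as a careful person would: the job done as asked, in the order asked, and still so for the second after the job is handed in, while the arm keeps its last pose, push and grip.
It also fails if it takes over 72 s, if anything falls off the work surface, if the arm or the gripper's body presses on something with over 40 N, if the wrist force passes 120 N, or if a joint passes its speed limit or range.

### The arm

A 6-joint arm with a two-finger parallel gripper is mounted at the origin on the work surface. World frame = base frame: x ahead of the robot, y to its left, z up, the work surface at z = 0. Lengths are in m, angles in degrees, forces in N, time in s.
With the tool pointing down it reaches from about 0.375 to 0.925 m from the base axis. Payload 5.7 kg.
Tool frame: the origin (TCP) lies at the very end of the fingers, on their centre line; the grasp point (between the pads) lies 19 mm behind it (r.pinch_z is the distance from the TCP to the grasp point, in m); z points along the fingers, y is the direction in which the jaws open and shut (so a half turn about z gives the same grasp; the last joint's range is limited). The gripper opens to 88 mm and grips with 3 to 60 N. Pads are 20 mm wide; open, the fingers measure 115 mm over their backs; the gripper's body (75 mm by 178 mm) begins 61 mm behind the grasp point.
Start: joints at [-6.595, 20.558, 86.54, -0, 72.909, -6.595], TCP at [0.6, -0, 0.223] pointing down, gripper open.
Joint ranges: [-170.27, 170.27], [-57.76, 135], [12.27, 136.19], [-55.21, 235.2], [11.17, 155.16], [-170.74, 170.74]. Speed limits (degrees/s): [136.94, 136.94, 180, 180, 180, 180].

### API

Orientations are given as a 3x3 rotation matrix whose columns are the frame's x, y, z axes.
In Python, from rig import r, imaging, job gives the robot as it stands.
- The arm moves only by the tool carry_out, never from a script. Its argument "commands" is a list of rows, each a list of 3 entries, a list of its own where there are three numbers: the shift along the tool's x, y, z in cm, then the turn, a rotation vector about the tool's x, y, z in rad, then the finger opening in cm, from 0 to 8.78. A call has 1 to 20 rows; each row is the pose to reach, as a shift and turn from the pose commanded when the call began, along the tool's axes at that moment; what a row does not reach only later rows make up. A row lasts 1/10 s, in which the tool goes at most 50 mm and 8.59 degrees, less where a joint would pass 70% of its speed; a pose out of reach is approached as far as the arm can. A call with a gripper value outside its range is refused whole. The fingers move at their own pace and stop on an object; "grip_force" is the grip in N (left out, the last holds). Time passes only in rows, so rows that repeat a pose let the fingers close. It gives the time, the measured TCP pose, the force and the opening at its end, in the units of the state.
- r.get_state(): the state, without advancing time (a new reading comes with each control period).
- imaging.get_image(name): name is "scene" or "side" or "wrist"; returns the picture (384x512x3 uint8, red, green, blue); there is no depth.
- imaging.camera_model(name): a dict with "camera_matrix" (3x3 intrinsics, pixels), "cam_to_world" (4x4, takes a point from camera to world coordinates). Camera axes: x right, y down, z forward; pixel columns grow to the right and rows downward; lengths in m; the calibration is good to about 2 mm. A picture is of the moment at which its call begins: read the wrist's pose just before it. camera_model takes no time and is no camera call; for the wrist camera it gives the pose at the moment of the call.
- job.finish_job(): hands the job in, once; it reports no verdict.
The state is a dict: "time": time; "joints": joint angles; "qvel": joint speeds; "joint_efforts": joint torques, N m; "tcp_pos": TCP position; "orientation": TCP orientation; "wrist_force": force on the tool from outside, world axes, zero at the start; "ft_torque": the same for the moment, N m; "grip_width": opening from 0.0 (shut) to 1.0 (fully open).
Only numpy, scipy, OpenCV 4.12 (cv2) and the standard library are available. Lean on these libraries where they do the work, as an engineer would, in place of code of your own. Each camera call takes 0.05 s, during which the arm holds its last target.

## Working session

There is one attempt and no reset: what is moved stays moved. The work goes in short steps, Python scripts to look and compute and a tool call to move; the robot and the scene stay as the last step left them, time stands still between calls to the robot, and variables do not carry over. Pictures are saved under pics/ and viewed, and the job is handed in when it is done.

Besides the shell and the picture viewer there is one more tool, called as a command line: name --argument value ..., lists and objects as JSON in quotes. carry_out: Moves the arm, as the interface text tells. Its arguments: {"type":"object","properties":{"commands":{"type":"array","items":{"type":"array"}},"grip_force":{"type":"number"}},"required":["commands"]}

```bash
ls; mkdir -p pics; python3 - <<'E'
from rig import r, imaging, job
import cv2, numpy as np
print(r.get_state())
for n in ["scene","side","wrist"]:
    m=imaging.camera_model(n); print(n,np.round(m["camera_matrix"],1).tolist(),np.round(m["cam_to_world"],4).tolist())
    im=imaging.get_image(n); cv2.imwrite(f"pics/{n}0.png",im[:,:,::-1])
E
```

```text
pics
{'time': 0.0, 'joints': array([-6.59624821e+00,  2.05995505e+01,  8.65991350e+01, -7.81427107e-04,
        7.29068067e+01, -6.59677102e+00]), 'qvel': array([-0.05576447, -0.04605327, -0.04174808,  0.04489437,  0.02728943,
       -0.00884971]), 'joint_efforts': array([-2.01257943e-03, -5.15376234e+01, -2.70722097e+01,  6.73234044e-02,
        3.48843460e-02, -1.61260368e-04]), 'tcp_pos': array([5.99312616e-01, 5.10662292e-05, 2.21791814e-01]), 'orientation': array([[-1.29636597e-05,  9.99998325e-01, -1.83049462e-03],
       [ 9.99999980e-01,  1.33271285e-05,  1.98551081e-04],
       [ 1.98575144e-04, -1.83049201e-03, -9.99998305e-01]]), 'wrist_force': array([0.21667478, 0.42935392, 0.18157307]), 'ft_torque': array([-0.00041945, -0.00793191, -0.01487275]), 'grip_width': 1.0007611214822991}
scene [[359.8, 0.0, 253.1], [0.0, 359.8, 194.9], [0.0, 0.0, 1.0]] [[0.8662, 0.2756, -0.4168, 1.0187], [0.4996, -0.4603, 0.7338, -0.7299], [0.0103, -0.8439, -0.5364, 0.7458], [0.0, 0.0, 0.0, 1.0]]
side [[405.0, 0.0, 254.0], [0.0, 405.0, 190.3], [0.0, 0.0, 1.0]] [[-0.9716, -0.1326, 0.196, 0.3674], [-0.2367, 0.5377, -0.8092, 0.8516], [0.0019, -0.8326, -0.5538, 0.7721], [0.0, 0.0, 0.0, 1.0]]
wrist [[293.4, 0.0, 256.6], [0.0, 293.4, 195.2], [0.0, 0.0, 1.0]] [[1.0, -0.0005, -0.0016, 0.5997], [-0.0009, -0.9623, -0.272, 0.0745], [-0.0014, 0.272, -0.9623, 0.3837], [0.0, 0.0, 0.0, 1.0]]
```

View pics/scene0.png

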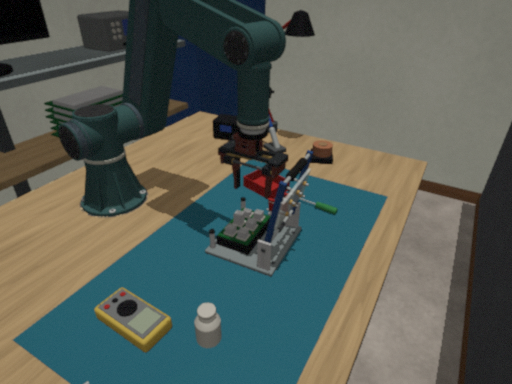

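View pics/side0.png

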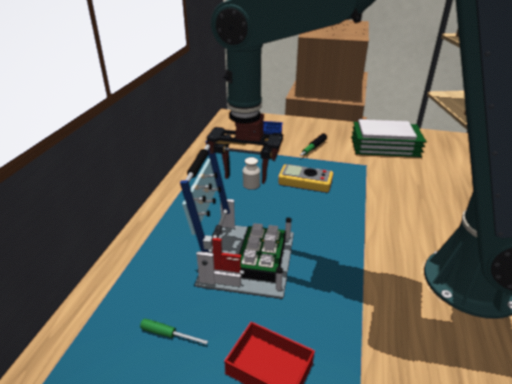

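View pics/wrist0.png

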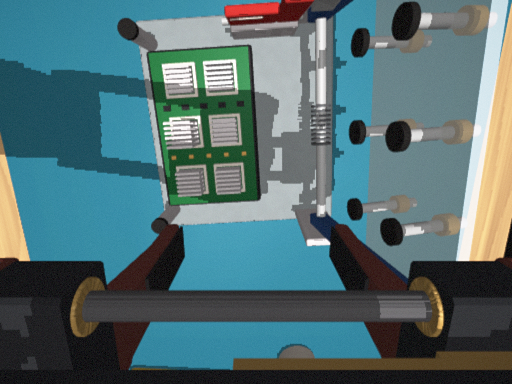

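The wrist view shows the board (green, about x 150–260, y 45–205) with six sinks, and the catch (red) at the top near (265,13). In the side view the tray is at about (268,357). Next I'll measure the board and the tray.

```bash
cat > h.py <<'E'
import numpy as np, cv2
from rig import r, imaging
def cap(n,fn):
    m=imaging.camera_model(n); im=imaging.get_image(n)[:,:,::-1].copy()
    cv2.imwrite(f"pics/{fn}.png",im); np.savez(f"pics/{fn}.npz",K=m["camera_matrix"],T=m["cam_to_world"]); return im
def ray(fn,uv):
    d=np.load(f"pics/{fn}.npz"); K,T=d["K"],d["T"]
    uv=np.atleast_2d(uv).astype(float); p=np.c_[uv,np.ones(len(uv))]@np.linalg.inv(K).T@T[:3,:3].T
    return T[:3,3],p
def onz(fn,uv,z):
    o,d=ray(fn,uv); return o+d*((z-o[2])/d[:,2])[:,None]
def proj(fn,P):
    d=np.load(f"pics/{fn}.npz"); K,T=d["K"],d["T"]; q=(np.atleast_2d(P)-T[:3,3])@T[:3,:3]; q=q@K.T; return q[:,:2]/q[:,2:]
def tri(obs): # [(fn,uv),..] least-squares point
    A=np.zeros((3,3));b=np.zeros(3)
    for fn,uv in obs:
        o,d=ray(fn,uv); d=d[0]/np.linalg.norm(d[0]); M=np.eye(3)-np.outer(d,d); A+=M;b+=M@o
    p=np.linalg.solve(A,b); return p
E
python3 - <<'E'
from h import *
for n in ["scene","side","wrist"]:
    m=imaging.camera_model(n); np.savez(f"pics/{n}0.npz",K=m["camera_matrix"],T=m["cam_to_world"])
im=cv2.imread("pics/wrist0.png"); hsv=cv2.cvtColor(im,cv2.COLOR_BGR2HSV)
g=cv2.inRange(hsv,(45,100,30),(75,255,255)); g=cv2.morphologyEx(g,cv2.MORPH_CLOSE,np.ones((25,25)))
c=max(cv2.findContours(g,0,1)[0],key=cv2.contourArea); R=cv2.minAreaRect(c); B=cv2.boxPoints(R); print(R,B.tolist())
P=onz("wrist0",B,0.05); print(np.round(P,4)); print(np.round(P.mean(0),4)); 
for i in range(4): d=P[(i+1)%4]-P[i]; print(np.linalg.norm(d),np.degrees(np.arctan2(d[1],d[0])))
# tray in side
im=cv2.imread("pics/side0.png"); hsv=cv2.cvtColor(im,cv2.COLOR_BGR2HSV)
g=cv2.inRange(hsv,(0,150,60),(8,255,255))|cv2.inRange(hsv,(172,150,60),(180,255,255))
for c in cv2.findContours(g,0,1)[0]:
    if cv2.contourArea(c)>200: print(cv2.boundingRect(c)); H=cv2.approxPolyDP(cv2.convexHull(c),4,True)[:,0]; print(H.tolist()); print(np.round(onz("side0",H,0.045),4).tolist(),np.round(onz("side0",H,0.0),3).tolist())
for n,box in [("wrist0",(120,0,320,250)),("side0",(180,140,310,300))]:
    im=cv2.imread(f"pics/{n}.png"); a=im[box[1]:box[3],box[0]:box[2]]; cv2.imwrite(f"pics/{n}_z.png",cv2.resize(a,None,fx=3.2 if n=="wrist0" else 3.5,fy=3.2 if n=="wrist0" else 3.5,interpolation=cv2.INTER_CUBIC)[:600])
E
```

```text
((202.9066925048828, 125.6313705444336), (154.11947631835938, 100.0858154296875), 86.09950256347656) [[147.73779296875, 52.15424346923828], [247.59176635742188, 45.34600830078125], [258.0755920410156, 199.10848999023438], [158.22161865234375, 205.91673278808594]]
[[ 0.4863  0.1347  0.05  ]
 [ 0.5901  0.141   0.05  ]
 [ 0.601  -0.0247  0.05  ]
 [ 0.4817 -0.0331  0.05  ]]
[0.5398 0.0545 0.05  ]
0.1040366536829015 3.4764863393664616
0.16604253966226368 -86.2302653801761
0.11960900011289029 -175.96177672434803
0.1678593895608401 88.44672376043002
(225, 323, 89, 61)
[[225, 360], [250, 323], [313, 351], [302, 383], [244, 383], [226, 373]]
[[0.5366, 0.3949, 0.045], [0.5101, 0.2968, 0.045], [0.369, 0.333, 0.045], [0.3811, 0.4064, 0.045], [0.4876, 0.4325, 0.045], [0.5266, 0.4211, 0.045]] [[0.547, 0.367, 0.0], [0.519, 0.262, 0.0], [0.369, 0.301, 0.0], [0.382, 0.379, 0.0], [0.495, 0.407, 0.0], [0.536, 0.394, 0.0]]
(213, 238, 28, 34)
[[213, 239], [240, 254], [238, 271], [215, 268]]
[[0.677, 0.0505, 0.045], [0.5891, 0.0908, 0.045], [0.5776, 0.1518, 0.045], [0.6366, 0.1555, 0.045]] [[0.696, 0.001, 0.0], [0.603, 0.044, 0.0], [0.591, 0.108, -0.0], [0.653, 0.112, 0.0]]
```

```bash
python3 -c "
import cv2
for n in ['wrist0_z','side0_z']: print(cv2.imread(f'pics/{n}.png').shape)"
```

```text
(600, 640, 3)
(560, 455, 3)
```

View pics/wrist0_z.png

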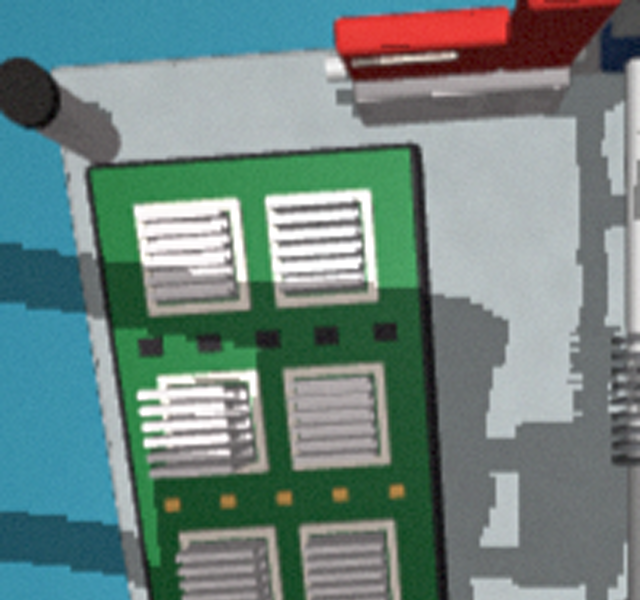

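View pics/side0_z.png

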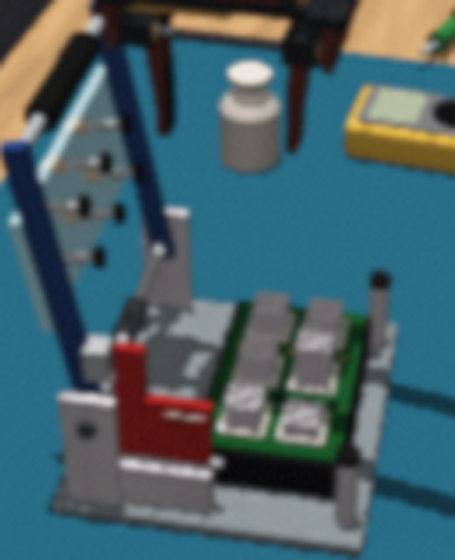

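Tall candidate: front-middle, whose top leans left of its ring at about (200,420) in the zoom. Low candidate: front at y=+54, which shows low at (303,420) in the side zoom. I'll turn the jaws to the jig's y and take a second wrist view to confirm.

carry_out --commands '[[[5.5,-10,-8],[0,0,-1.635],4.0],[[5.5,-10,-8],[0,0,-1.635],4.0],[[5.5,-10,-8],[0,0,-1.635],4.0],[[5.5,-10,-8],[0,0,-1.635],4.0],[[5.5,-10,-8],[0,0,-1.635],4.0],[[5.5,-10,-8],[0,0,-1.635],4.0],[[5.5,-10,-8],[0,0,-1.635],4.0],[[5.5,-10,-8],[0,0,-1.635],4.0],[[5.5,-10,-8],[0,0,-1.635],4.0],[[5.5,-10,-8],[0,0,-1.635],4.0],[[5.5,-10,-8],[0,0,-1.635],4.0],[[5.5,-10,-8],[0,0,-1.635],4.0],[[5.5,-10,-8],[0,0,-1.635],4.0],[[5.5,-10,-8],[0,0,-1.635],4.0]]'

```text
time: 1.55
tcp_pos: [0.4999, 0.055, 0.3025]
orientation: [[-0.998, -0.061, -0.0], [-0.061, 0.998, 0.0], [0.0, 0.0, -1.0]]
wrist_force: [0.3, 0.6, -0.3]
grip_width: 0.454
```

```bash
python3 - <<'E'
from h import *
s=r.get_state(); print(s["tcp_pos"],s["joints"],s["time"],np.round(s["orientation"],3).tolist())
cap("wrist","wrist1")
im=cv2.imread("pics/wrist1.png"); cv2.imwrite("pics/wrist1_z.png",cv2.resize(im,(800,600),interpolation=cv2.INTER_CUBIC))
E
```

```text
[0.49988681 0.05500873 0.30253606] [-1.59647870e+00  8.58789074e+00  9.15639013e+01  2.18636233e-03
  7.98675611e+01 -9.51210936e+01] 1.55 [[-0.998, -0.061, -0.0], [-0.061, 0.998, 0.0], [0.0, 0.0, -1.0]]
```

View pics/wrist1_z.png

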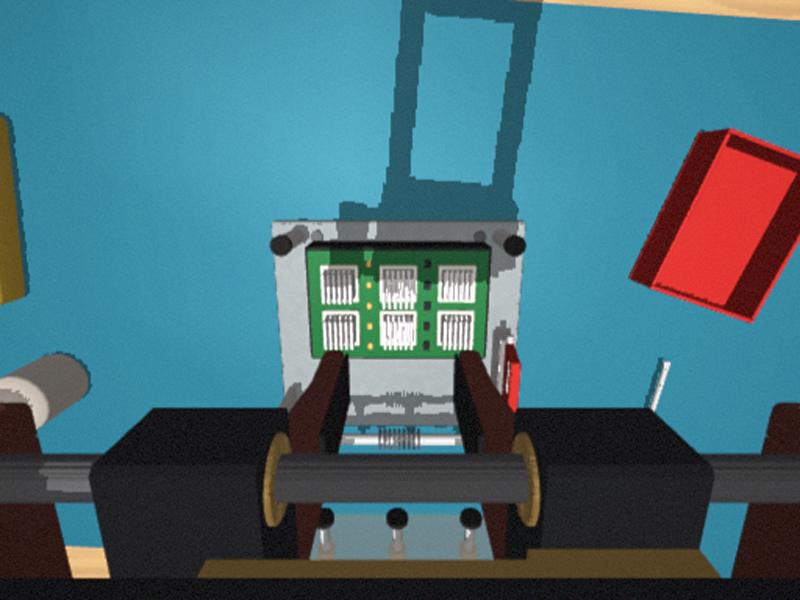

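```bash
python3 - <<'E'
from h import *
C={}
for fn in ["wrist0","wrist1"]:
    im=cv2.imread(f"pics/{fn}.png"); hsv=cv2.cvtColor(im,cv2.COLOR_BGR2HSV)
    g=cv2.inRange(hsv,(45,90,25),(80,255,255)); c=max(cv2.findContours(cv2.morphologyEx(g,cv2.MORPH_CLOSE,np.ones((5,5))),0,1)[0],key=cv2.contourArea)
    h=cv2.convexHull(c)
    for e in np.arange(2,14,.5):
        q=cv2.approxPolyDP(h,e,True)[:,0].astype(float)
        if len(q)<=4: break
    # refine edges by line fits of hull contour points
    pts=c[:,0].astype(float); L=[]
    for i in range(4):
        a,b=q[i],q[(i+1)%4]; d=(b-a)/np.linalg.norm(b-a); n=np.array([-d[1],d[0]]); t=(pts-a)@d; s=(pts-a)@n
        k=(abs(s)<4)&(t>8)&(t<np.linalg.norm(b-a)-8); 
        l=cv2.fitLine(pts[k].astype(np.float32),cv2.DIST_HUBER,0,.01,.01).ravel(); nn=np.array([-l[1],l[0]]); L.append((nn,nn@l[2:]))
    Q=np.array([np.linalg.solve([L[i-1][0],L[i][0]],[L[i-1][1],L[i][1]]) for i in range(4)])+0.0
    W=onz(fn,Q,.05); k=np.argsort(np.arctan2(*(W-W.mean(0))[:,[1,0]].T)); Q,W=Q[k],W[k]; C[fn]=Q
    print(fn,len(q),Q.round(1).tolist()); print(W.round(4).tolist(),W.mean(0).round(4))
    for i in range(4): d=W[(i+1)%4]-W[i]; print(round(np.linalg.norm(d),4),round(np.degrees(np.arctan2(d[1],d[0])),2))
for i in range(4): print(i,tri([("wrist0",C["wrist0"][i]),("wrist1",C["wrist1"][i])]).round(4))
im=cv2.imread("pics/wrist1.png"); cv2.imwrite("pics/w1z.png",cv2.resize(im[140:240,185:330],None,fx=5.5,fy=5.5,interpolation=cv2.INTER_CUBIC))
im=cv2.imread("pics/wrist0.png"); cv2.imwrite("pics/w0z.png",cv2.resize(im[45:210,145:262],None,fx=3.6,fy=3.6,interpolation=cv2.INTER_CUBIC))
E
```

```text
wrist0 4 [[170.1999969482422, 204.0], [256.79998779296875, 198.89999389648438], [247.1999969482422, 46.0], [147.6999969482422, 52.400001525878906]]
[[0.4962, -0.0306, 0.05], [0.5995, -0.0244, 0.05], [0.5897, 0.1404, 0.05], [0.4862, 0.1344, 0.05]] [0.5429 0.055  0.05  ]
0.1036 3.48
0.1651 93.42
0.1037 -176.67
0.1654 -86.54
wrist1 4 [[196.39999389648438, 160.0], [199.89999389648438, 228.0], [309.20001220703125, 228.0], [312.5, 160.0]]
[[0.4959, -0.0309, 0.05], [0.5993, -0.0249, 0.05], [0.5893, 0.1404, 0.05], [0.4859, 0.1336, 0.05]] [0.5426 0.0546 0.05  ]
0.1036 3.27
0.1656 93.46
0.1036 -176.26
0.1648 -86.53
0 [ 0.496  -0.0309  0.0493]
1 [ 0.5996 -0.0249  0.049 ]
2 [0.5897 0.1406 0.049 ]
3 [0.486  0.1342 0.0493]
```

View pics/w1z.png

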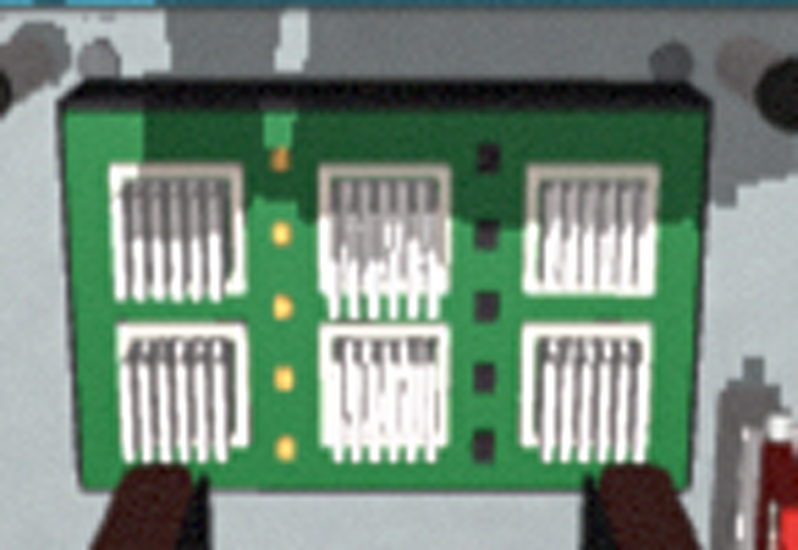

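View pics/w0z.png

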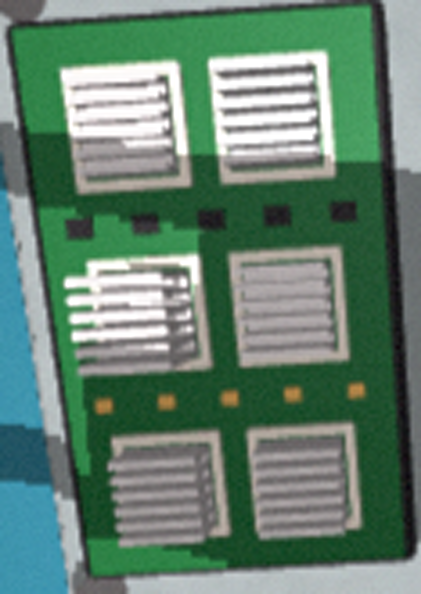

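```bash
cat >> h.py <<'E'
YAW=np.radians(3.45); J0=np.array([.5427,.0548,0]); RJ=np.array([[np.cos(YAW),-np.sin(YAW),0],[np.sin(YAW),np.cos(YAW),0],[0,0,1]])
def j2w(p): return np.asarray(p)@RJ.T+J0
def w2j(p): return (np.asarray(p)-J0)@RJ
E
python3 - <<'E'
from h import *
# hinge-side top ends in w1z, front-side top ends in w0z  (zoom px)
obs={"F-":(-1,(170,300),(113,498)),"F0":(-1,(383,318),(72,325)),"F+":(-1,(592,293),(73,130)),
     "B-":(1,(175,462),(257,490)),"B0":(1,(383,462),(240,308)),"B+":(1,(592,462),(217,122))}
for k,(s,a,b) in obs.items():
    res=[]
    for fn,p,xo in [("wrist1",np.array(a)/5.5+[185,140]-.4,s*.0215+.013),("wrist0",np.array(b)/3.6+[145,45]-.4,s*.0215-.013)]:
        o,d=ray(fn,p); o=w2j(o); d=d[0]@RJ; q=o+d*((xo-o[0])/d[0]); res.append(q.round(4).tolist())
    print(k,res)
for P in [[-.0215,.054,.065],[-.0215,.054,.074],[-.0215,0,.09]]:
    c=np.array([[sx*.013,sy*.013,0] for sx,sy in [(-1,-1),(1,-1),(1,1),(-1,1)]])+P
    print((proj("side0",j2w(c))).round(1).tolist())
E
```

```text
F- [[-0.0085, -0.0538, 0.0748], [-0.0345, -0.0524, 0.0724]]
F0 [[-0.0085, -0.0004, 0.0909], [-0.0345, 0.0003, 0.0879]]
F+ [[-0.0085, 0.0527, 0.0681], [-0.0345, 0.0532, 0.0615]]
B- [[0.0345, -0.054, 0.0758], [0.0085, -0.0537, 0.0673]]
B0 [[0.0345, -0.0005, 0.0757], [0.0085, 0.0009, 0.0647]]
B+ [[0.0345, 0.0533, 0.0757], [0.0085, 0.0516, 0.0722]]
[[271.1, 254.2], [261.1, 253.0], [259.4, 259.9], [269.6, 261.2]]
[[271.2, 251.6], [261.1, 250.3], [259.4, 257.3], [269.7, 258.6]]
[[274.3, 233.2], [264.5, 232.1], [262.9, 238.4], [272.9, 239.6]]
```

Tops measured against the board at about 49–50 mm: front-middle is about 89–91 mm (the tall one), front at +54 is about 62–68 mm (the low one), and the others are about 75 mm. Next are the tray measurement and the move numbers.

```bash
cat >> h.py <<'E'
def rel(P,yaw=None):
    s=r.get_state(); O=s["orientation"]; v=O.T@(np.asarray(P)-s["tcp_pos"])*100
    out=[v.round(2).tolist()]
    if yaw is not None: # desired world yaw (deg) of tool y from world y, tool down
        cur=np.degrees(np.arctan2(-O[0,1],O[1,1])); out.append(("turn z",round(-np.radians(yaw-cur),3),"cur",round(cur,2)))
    return out
E
python3 - <<'E'
from h import *
im=cv2.imread("pics/wrist1.png"); hsv=cv2.cvtColor(im,cv2.COLOR_BGR2HSV)
g=cv2.inRange(hsv,(0,150,40),(8,255,255))|cv2.inRange(hsv,(172,150,40),(180,255,255))
g[:,:380]=0
c=max(cv2.findContours(g,0,1)[0],key=cv2.contourArea); q=cv2.approxPolyDP(cv2.convexHull(c),3,True)[:,0].astype(float); print(q.tolist())
print(onz("wrist1",q,.045).round(4).tolist()); print(onz("wrist1",q,.0).round(4).tolist())
f=cv2.inRange(hsv,(0,150,170),(8,255,255))|cv2.inRange(hsv,(172,150,170),(180,255,255)); f[:,:380]=0
c=max(cv2.findContours(f,0,1)[0],key=cv2.contourArea); print("floor?",cv2.minAreaRect(c))
B=cv2.boxPoints(cv2.minAreaRect(c)); print(onz("wrist1",B,.005).round(4).tolist(), onz("wrist1",B,.005).mean(0))
P=j2w([-.0215,0,0]); print("F0",P)
print(rel([P[0],P[1],.16],3.45),rel([P[0],P[1],.062],3.45))
E
```

```text
[[447.0, 85.0], [467.0, 82.0], [511.0, 99.0], [511.0, 153.0], [480.0, 206.0], [403.0, 177.0]]
[[0.375, 0.3036, 0.045], [0.3696, 0.3295, 0.045], [0.3874, 0.3947, 0.045], [0.4595, 0.4165, 0.045], [0.5405, 0.3936, 0.045], [0.5035, 0.2694, 0.045]]
[[0.3696, 0.3308, 0.0], [0.3636, 0.3594, 0.0], [0.3833, 0.4317, 0.0], [0.4631, 0.4558, 0.0], [0.5529, 0.4304, 0.0], [0.5118, 0.2929, 0.0]]
floor? ((474.2000732421875, 146.60000610351562), (71.55416870117188, 118.06438446044922), 26.56505012512207)
[[0.5201, 0.3129, 0.005], [0.3585, 0.357, 0.005], [0.3969, 0.4646, 0.005], [0.5677, 0.4304, 0.005]] [0.46079    0.39122564 0.005     ]
F0 [0.52123896 0.05350618 0.        ]
[[-2.12, -0.28, 14.26], ('turn z', np.float64(0.002), 'cur', np.float64(3.56))] [[-2.12, -0.28, 24.06], ('turn z', np.float64(0.002), 'cur', np.float64(3.56))]
```

carry_out --commands '[[[-2.1,-0.3,4.5],[0,0,0],4.0],[[-2.1,-0.3,9.0],[0,0,0],4.0],[[-2.1,-0.3,13],[0,0,0],4.0],[[-2.1,-0.3,16],[0,0,0],4.0],[[-2.1,-0.3,17.5],[0,0,0],4.0],[[-2.1,-0.3,17.5],[0,0,0],4.0],[[-2.1,-0.3,17.5],[0,0,0],4.0]]'

```text
time: 2.3
tcp_pos: [0.5214, 0.0534, 0.1279]
orientation: [[-0.998, -0.063, -0.0], [-0.063, 0.998, 0.0], [0.0, 0.0, -1.0]]
wrist_force: [1.0, -0.4, -0.4]
grip_width: 0.451
```

```bash
python3 - <<'E'
from h import *
P=j2w([-.0215,0,0])
print(rel([P[0],P[1],.062],3.45), r.get_state()["grip_width"])
im=cap("wrist","wrist2"); cv2.imwrite("pics/wrist2_z.png",cv2.resize(im,(800,600),interpolation=cv2.INTER_CUBIC))
E
```

```text
[[0.01, 0.02, 6.59], ('turn z', np.float64(0.003), 'cur', np.float64(3.64))] 0.45139144303755085
```

View pics/wrist2_z.png

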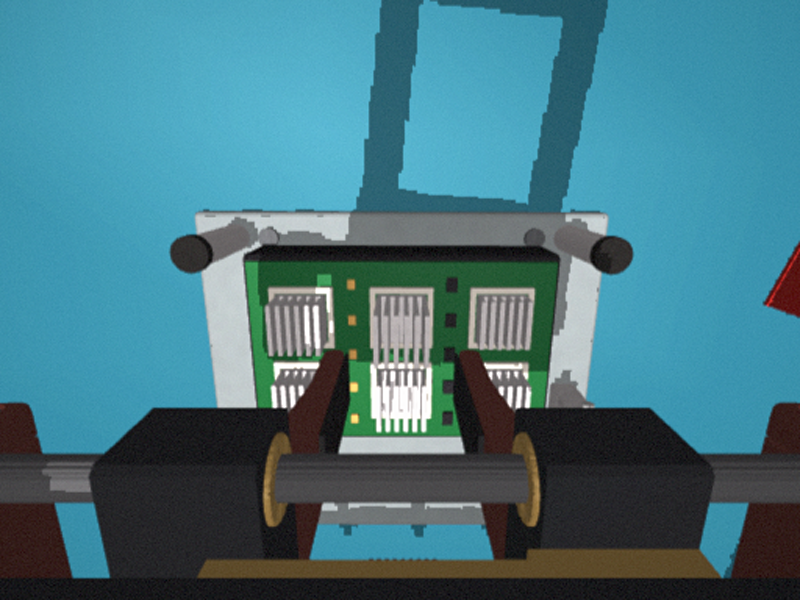

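The fingertips (340,352)/(470,352) straddle the tall sink, whose columns run 372–432. It's centred, so I'll go down and grip.

carry_out --commands '[[[0,0,2.5],[0,0,0],4.0],[[0,0,4.5],[0,0,0],4.0],[[0,0,6.0],[0,0,0],4.0],[[0,0,6.6],[0,0,0],4.0],[[0,0,6.6],[0,0,0],4.0],[[0,0,6.6],[0,0,0],2.0],[[0,0,6.6],[0,0,0],2.0],[[0,0,6.6],[0,0,0],2.0],[[0,0,6.6],[0,0,0],2.0],[[0,0,6.6],[0,0,0],2.0],[[0,0,6.6],[0,0,0],2.0]]' --grip_force 15

```text
time: 3.45
tcp_pos: [0.522, 0.0534, 0.0627]
orientation: [[-0.998, -0.064, 0.002], [-0.064, 0.998, -0.0], [-0.002, -0.0, -1.0]]
wrist_force: [-1.2, 0.8, 7.5]
grip_width: 0.298
```

carry_out --commands '[[[0,0,-0.5],[0,0,0],2.0],[[0,0,-1.5],[0,0,0],2.0],[[0,0,-3],[0,0,0],2.0],[[0,0,-6],[0,0,0],2.0],[[0,0,-9],[0,0,0],2.0],[[0,0,-12],[0,0,0],2.0],[[0,0,-12],[0,0,0],2.0]]'

```text
time: 4.15
tcp_pos: [0.5241, 0.0533, 0.1862]
orientation: [[-0.998, -0.064, 0.008], [-0.064, 0.998, -0.0], [-0.008, -0.001, -1.0]]
wrist_force: [0.6, -0.4, -0.1]
grip_width: 0.297
```

```bash
python3 - <<'E'
from h import *
s=r.get_state(); print(s["tcp_pos"],s["grip_width"],s["wrist_force"])
a=np.radians(-14.2); ex=np.array([np.cos(a),np.sin(a)]); c=np.array([.454,.363])
for nm,o in [("tall",.035),("low",-.035)]:
    p=c+o*ex; print(nm,p,rel([*p,.14],-14.2),rel([*p,.02],-14.2))
im=cap("wrist","wrist3"); cv2.imwrite("pics/wrist3_z.png",cv2.resize(im,(800,600),interpolation=cv2.INTER_CUBIC))
E
```

```text
[0.52405918 0.05331404 0.18624652] 0.2972934572411475 [ 0.60103749 -0.40984736 -0.06865595]
tall [0.48793059 0.35441424] [[1.71, 30.28, 4.59], ('turn z', np.float64(0.312), 'cur', np.float64(3.69))] [[1.8, 30.29, 16.59], ('turn z', np.float64(0.312), 'cur', np.float64(3.69))]
low [0.42006941 0.37158576] [[8.37, 32.43, 4.53], ('turn z', np.float64(0.312), 'cur', np.float64(3.69))] [[8.46, 32.44, 16.53], ('turn z', np.float64(0.312), 'cur', np.float64(3.69))]
```

View pics/wrist3_z.png

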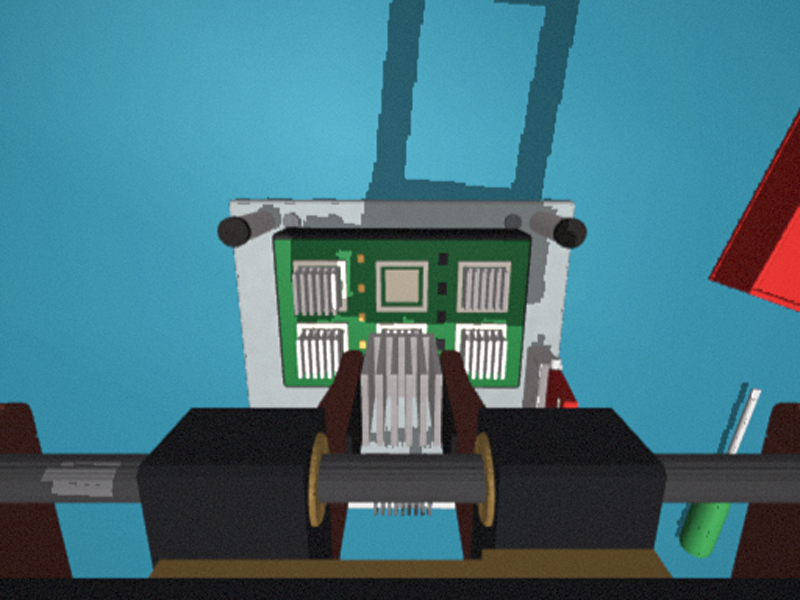

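The tall sink is held at (400,390) and its ring at (402,286) is empty. Taking it to the tray.

carry_out --commands '[[[0.4,4.5,0],[0,0,0.08],2.0],[[0.7,9.5,0],[0,0,0.16],2.0],[[1,14.5,0],[0,0,0.22],2.0],[[1.3,19.5,0],[0,0,0.27],2.0],[[1.5,24.5,0],[0,0,0.312],2.0],[[1.7,28.5,0],[0,0,0.312],2.0],[[1.8,30.3,0],[0,0,0.312],2.0],[[1.8,30.3,0],[0,0,0.312],2.0],[[1.8,30.3,0],[0,0,0.312],2.0],[[1.8,30.3,3],[0,0,0.312],2.0],[[1.8,30.3,6],[0,0,0.312],2.0],[[1.8,30.3,6],[0,0,0.312],2.0],[[1.8,30.3,6],[0,0,0.312],2.0]]'

```text
time: 5.5
tcp_pos: [0.4836, 0.3528, 0.1215]
orientation: [[-0.969, 0.247, -0.002], [0.247, 0.969, -0.001], [0.001, -0.002, -1.0]]
wrist_force: [-0.3, -0.2, -0.7]
grip_width: 0.299
```

```bash
python3 - <<'E'
from h import *
s=r.get_state(); print(s["tcp_pos"],s["grip_width"],s["wrist_force"])
print(rel([.4879,.3544,.022],-14.2))
im=cap("wrist","wrist4"); cv2.imwrite("pics/wrist4_z.png",cv2.resize(im,(800,600),interpolation=cv2.INTER_CUBIC))
E
```

```text
[0.48364171 0.35281752 0.12152909] 0.2990897026141879 [-0.33737081 -0.1517024  -0.71583141]
[[-0.39, 0.28, 9.95], ('turn z', np.float64(-0.002), 'cur', np.float64(-14.29))]
```

View pics/wrist4_z.png

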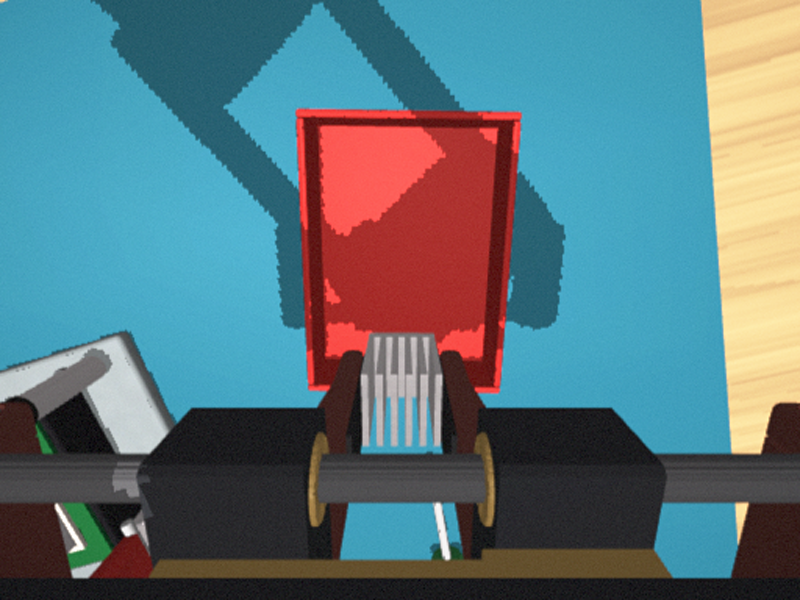

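```bash
python3 - <<'E'
from h import *
q=np.array([(297,110),(521,115),(500,391),(309,389)])/1.5625-.3
P=onz("wrist4",q,.045); print(P.round(4).tolist(),P.mean(0)); 
for i in range(4): d=P[(i+1)%4]-P[i]; print(np.linalg.norm(d).round(4),np.degrees(np.arctan2(d[1],d[0])).round(2))
c=P.mean(0)[:2]; a=np.radians(-14); ex=np.array([np.cos(a),np.sin(a)]); 
for o in (.033,-.033): print(c+o*ex, rel([*(c+o*ex),.022],-14))
E
```

```text
[[0.3693, 0.3299, 0.045], [0.3983, 0.4341, 0.045], [0.5396, 0.3963, 0.045], [0.5115, 0.2911, 0.045]] [0.4546749  0.36285014 0.045     ]
0.1082 74.46
0.1463 -14.97
0.1089 -104.97
0.1474 164.77
[0.48669466 0.35486671] [[-0.18, 0.17, 10.05], ('turn z', np.float64(-0.005), 'cur', np.float64(-14.28))]
[0.42265514 0.37083356] [[6.42, 0.14, 10.05], ('turn z', np.float64(-0.005), 'cur', np.float64(-14.28))]
```

The tray centre is confirmed at (0.455, 0.363). Lowering and releasing.

carry_out --commands '[[[-0.2,0.2,4],[0,0,0],2.0],[[-0.2,0.2,7],[0,0,0],2.0],[[-0.2,0.2,9],[0,0,0],2.0],[[-0.2,0.2,10],[0,0,0],2.0],[[-0.2,0.2,10],[0,0,0],2.0],[[-0.2,0.2,10.2],[0,0,0],2.0],[[-0.2,0.2,10.2],[0,0,0],2.0]]'

```text
time: 6.25
tcp_pos: [0.4872, 0.3566, 0.021]
orientation: [[-0.969, 0.245, 0.002], [0.245, 0.969, 0.001], [-0.002, 0.002, -1.0]]
wrist_force: [0.1, 0.4, -0.1]
grip_width: 0.295
```

carry_out --commands '[[[0,0,0],[0,0,0],4.4],[[0,0,0],[0,0,0],4.4],[[0,0,0],[0,0,0],4.4],[[0,0,0],[0,0,0],4.4],[[0,0,-2],[0,0,0],4.4],[[0,0,-6],[0,0,0],4.0],[[0,0,-11],[0,0,0],4.0],[[0,0,-14],[0,0,0],4.0],[[0,0,-16.5],[0,0,0],4.0],[[0,0,-16.5],[0,0,0],4.0]]'

```text
time: 7.25
tcp_pos: [0.4884, 0.3574, 0.1887]
orientation: [[-0.969, 0.245, 0.006], [0.245, 0.969, 0.004], [-0.005, 0.005, -1.0]]
wrist_force: [0.4, -0.3, -0.3]
grip_width: 0.455
```

```bash
python3 - <<'E'
from h import *
s=r.get_state(); print(s["tcp_pos"],s["grip_width"],s["wrist_force"],s["joints"])
P=j2w([-.0215,.054,0]); print("F+",P,rel([P[0],P[1],.18],3.45))
im=cap("wrist","wrist5"); cv2.imwrite("pics/wrist5_z.png",cv2.resize(im,(800,600),interpolation=cv2.INTER_CUBIC))
E
```

```text
[0.48840102 0.35741861 0.18867197] 0.45511473029381866 [ 0.44818356 -0.30040123 -0.31373866] [ 2.96564191e+01  2.25528974e+01  8.85611242e+01  6.44660814e-03
  6.84619425e+01 -4.61555689e+01]
F+ [0.51798938 0.10740832 0.        ] [[-8.99, -23.52, 0.79], ('turn z', np.float64(-0.308), 'cur', np.float64(-14.19))]
```

View pics/wrist5_z.png

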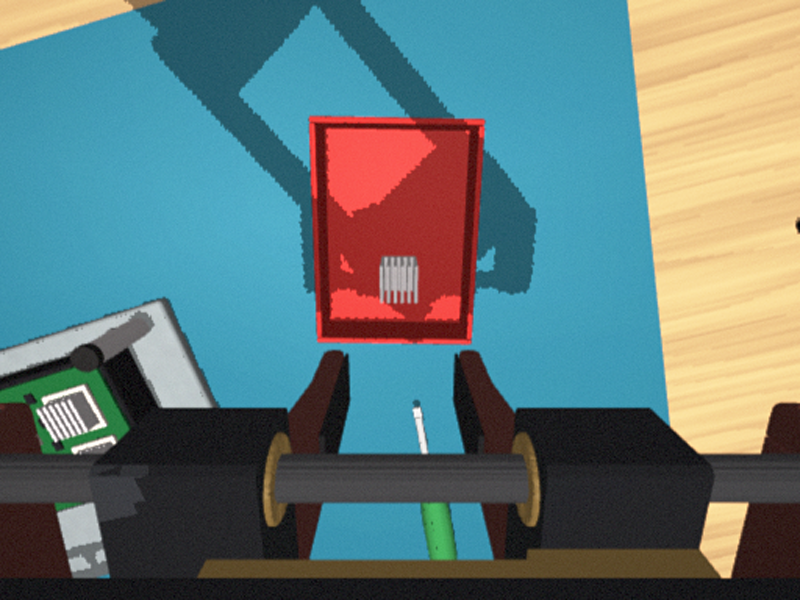

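The tall sink stands in the tray at (398,280). Now the low one.

carry_out --commands '[[[-1.8,-4.7,0],[0,0,-0.07],4.0],[[-3.6,-9.4,0],[0,0,-0.14],4.0],[[-5.4,-14.1,0],[0,0,-0.2],4.0],[[-7.2,-18.8,0],[0,0,-0.26],4.0],[[-9.0,-23.5,0.8],[0,0,-0.308],4.0],[[-9.0,-23.5,3],[0,0,-0.308],4.0],[[-9.0,-23.5,6],[0,0,-0.308],4.0],[[-9.0,-23.5,8],[0,0,-0.308],4.0],[[-9.0,-23.5,8],[0,0,-0.308],4.0],[[-9.0,-23.5,8],[0,0,-0.308],4.0],[[-9.0,-23.5,8],[0,0,-0.308],4.0]]'

```text
time: 8.4
tcp_pos: [0.5162, 0.1063, 0.1051]
orientation: [[-0.998, -0.06, 0.001], [-0.06, 0.998, 0.0], [-0.001, 0.0, -1.0]]
wrist_force: [-0.4, 0.2, 0.5]
grip_width: 0.454
```

```bash
python3 - <<'E'
from h import *
s=r.get_state(); print(s["tcp_pos"],s["wrist_force"])
P=j2w([-.0215,.054,0]); print("F+",P,rel([P[0],P[1],.0555],3.45))
im=cap("wrist","wrist6"); cv2.imwrite("pics/wrist6_z.png",cv2.resize(im,(800,600),interpolation=cv2.INTER_CUBIC))
E
```

```text
[0.51615997 0.10633293 0.10507436] [-0.42084404  0.24018925  0.49731515]
F+ [0.51798938 0.10740832 0.        ] [[-0.19, 0.1, 4.96], ('turn z', np.float64(0.0), 'cur', np.float64(3.47))]
```

View pics/wrist6_z.png

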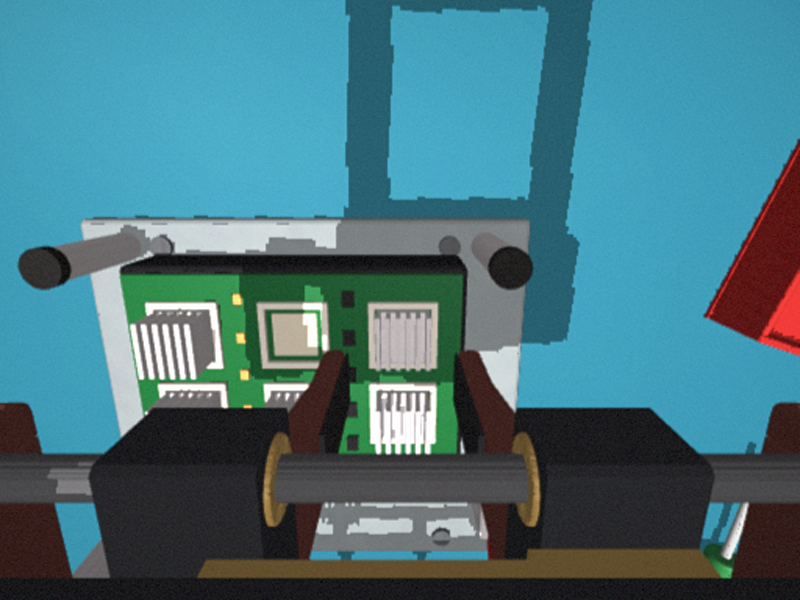

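The fingertips straddle the low sink (columns 370–437), and the ring at (293,335) is empty. Descending.

carry_out --commands '[[[-0.2,0.1,2],[0,0,0],4.0],[[-0.2,0.1,3.5],[0,0,0],4.0],[[-0.2,0.1,4.5],[0,0,0],4.0],[[-0.2,0.1,4.9],[0,0,0],4.0],[[-0.2,0.1,4.9],[0,0,0],4.0],[[-0.2,0.1,4.9],[0,0,0],4.0]]'

```text
time: 9.05
tcp_pos: [0.5182, 0.1073, 0.0562]
orientation: [[-0.998, -0.06, 0.001], [-0.06, 0.998, 0.0], [-0.001, 0.0, -1.0]]
wrist_force: [-0.0, -0.1, -0.0]
grip_width: 0.457
```

carry_out --commands '[[[0,0,0.1],[0,0,0],2.0],[[0,0,0.1],[0,0,0],2.0],[[0,0,0.1],[0,0,0],2.0],[[0,0,0.1],[0,0,0],2.0],[[0,0,0.1],[0,0,0],2.0],[[0,0,0.1],[0,0,0],2.0],[[0,0,-0.4],[0,0,0],2.0],[[0,0,-1],[0,0,0],2.0],[[0,0,-2.5],[0,0,0],2.0],[[0,0,-6],[0,0,0],2.0],[[0,0,-10],[0,0,0],2.0],[[0,0,-13],[0,0,0],2.0],[[0,0,-13],[0,0,0],2.0]]'

```text
time: 10.35
tcp_pos: [0.5208, 0.1075, 0.1902]
orientation: [[-0.998, -0.06, 0.008], [-0.06, 0.998, 0.001], [-0.008, 0.0, -1.0]]
wrist_force: [-0.3, -0.4, -0.1]
grip_width: 0.296
```

```bash
python3 - <<'E'
from h import *
s=r.get_state(); print(s["tcp_pos"],s["wrist_force"])
print(rel([.4225,.3709,.186],-14.5))
im=cap("wrist","wrist7"); cv2.imwrite("pics/wrist7_z.png",cv2.resize(im,(800,600),interpolation=cv2.INTER_CUBIC))
E
```

```text
[0.52075633 0.10750437 0.19023598] [-0.34449739 -0.39689115 -0.12590876]
[[8.22, 26.88, 0.36], ('turn z', np.float64(0.313), 'cur', np.float64(3.46))]
```

View pics/wrist7_z.png

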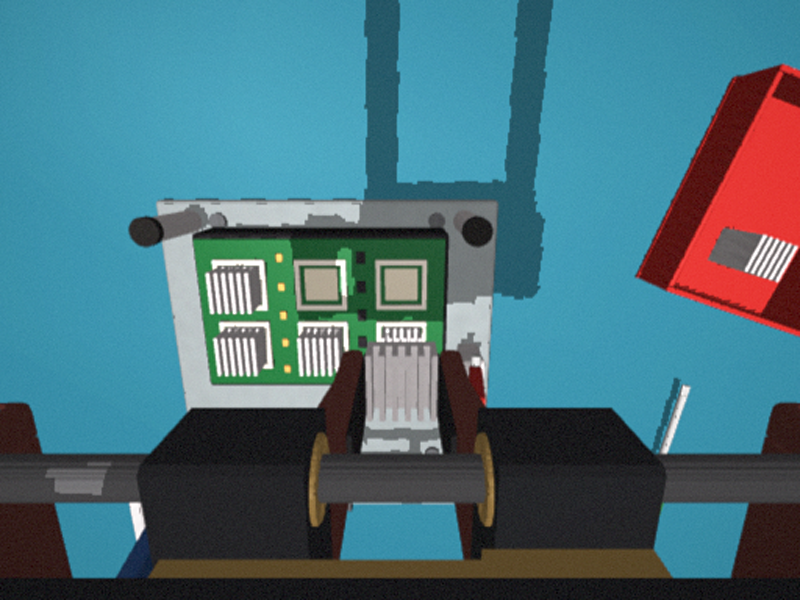

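The low sink is held at (400,380), both front rings (320,286) and (400,286) are empty, and the four good sinks are in place. Off to the tray.

carry_out --commands '[[[1.4,4.6,0],[0,0,0.08],2.0],[[2.8,9.2,0],[0,0,0.16],2.0],[[4.2,13.8,0],[0,0,0.22],2.0],[[5.6,18.4,0],[0,0,0.27],2.0],[[7,23,0],[0,0,0.313],2.0],[[8.2,26.9,0.4],[0,0,0.313],2.0],[[8.2,26.9,4],[0,0,0.313],2.0],[[8.2,26.9,8],[0,0,0.313],2.0],[[8.2,26.9,11],[0,0,0.313],2.0],[[8.2,26.9,11],[0,0,0.313],2.0],[[8.2,26.9,11],[0,0,0.313],2.0],[[8.2,26.9,11],[0,0,0.313],2.0]]'

```text
time: 11.6
tcp_pos: [0.4205, 0.3713, 0.0768]
orientation: [[-0.968, 0.25, 0.001], [0.25, 0.968, 0.001], [-0.001, 0.001, -1.0]]
wrist_force: [0.0, -0.6, 0.2]
grip_width: 0.294
```

```bash
python3 - <<'E'
from h import *
s=r.get_state(); print(s["tcp_pos"],s["wrist_force"],s["grip_width"])
print(rel([.4225,.3709,.015],-14.5))
E
```

```text
[0.42050314 0.37127183 0.07675179] [ 0.0187792  -0.63886833  0.17187628] 0.29401058184810647
[[-0.2, 0.01, 6.18], ('turn z', np.float64(0.0), 'cur', np.float64(-14.5))]
```

carry_out --commands '[[[-0.2,0,3],[0,0,0],2.0],[[-0.2,0,5],[0,0,0],2.0],[[-0.2,0,6],[0,0,0],2.0],[[-0.2,0,6.2],[0,0,0],2.0],[[-0.2,0,6.2],[0,0,0],2.0],[[-0.2,0,6.2],[0,0,0],2.0],[[-0.2,0,6.2],[0,0,0],4.4],[[-0.2,0,6.2],[0,0,0],4.4],[[-0.2,0,6.2],[0,0,0],4.4],[[-0.2,0,6.2],[0,0,0],4.4],[[-0.2,0,4],[0,0,0],4.4],[[-0.2,0,0],[0,0,0],4.0],[[-0.2,0,-5],[0,0,0],4.0],[[-0.2,0,-10],[0,0,0],4.0],[[-0.2,0,-15],[0,0,0],4.0],[[-0.2,0,-17],[0,0,0],4.0],[[-0.2,0,-17],[0,0,0],4.0],[[-0.2,0,-17],[0,0,0],4.0]]'

```text
time: 13.4
tcp_pos: [0.4212, 0.3701, 0.2451]
orientation: [[-0.968, 0.25, -0.0], [0.25, 0.968, -0.0], [0.0, -0.0, -1.0]]
wrist_force: [1.4, 0.5, -1.8]
grip_width: 0.449
```

```bash
python3 - <<'E'
from h import *
s=r.get_state(); print(s["tcp_pos"],s["wrist_force"],s["grip_width"],s["joints"])
im=cap("wrist","wrist8"); cv2.imwrite("pics/wrist8_z.png",cv2.resize(im,(800,600),interpolation=cv2.INTER_CUBIC))
im=cap("side","side8"); cv2.imwrite("pics/side8_z.png",cv2.resize(im[120:384,130:400],None,fx=2.2,fy=2.2,interpolation=cv2.INTER_CUBIC))
E
```

```text
[0.421206   0.37008235 0.24512323] [ 1.42635592  0.47640956 -1.80274368] 0.4490048394198599 [ 3.42429293e+01  1.61938594e+01  8.97343933e+01  2.83292452e-03
  7.40941807e+01 -4.12778102e+01]
```

View pics/wrist8_z.png

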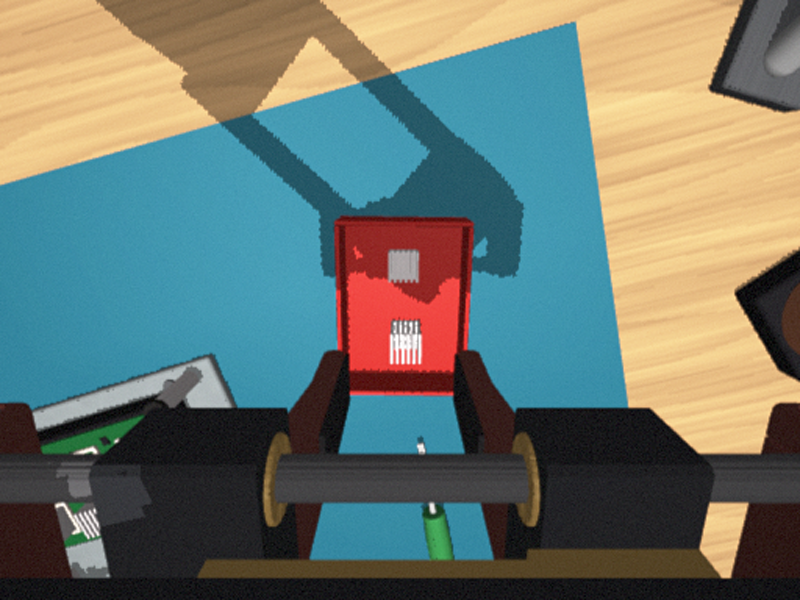

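View pics/side8_z.png

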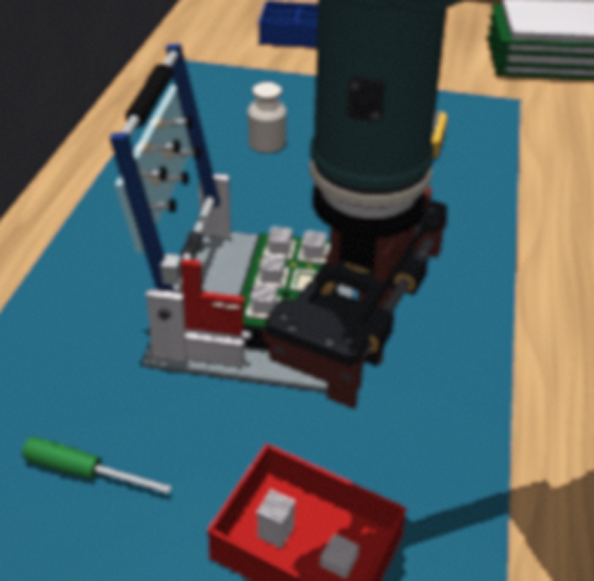

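Both rejects are in the tray: tall at (405,340), low at (403,265). Next I'll measure the catch tab and the lever (grip, plate edge).

```bash
python3 - <<'E'
from h import *
im=cap("scene","scene8")
a=cv2.resize(im[130:290,180:360],None,fx=4.4,fy=3.7*4.4/4.4,interpolation=cv2.INTER_CUBIC)
a=cv2.resize(im[140:275,195:345],None,fx=4.4,fy=4.4,interpolation=cv2.INTER_CUBIC); cv2.imwrite("pics/scene8_z.png",a)
im=cv2.imread("pics/side8.png"); cv2.imwrite("pics/side8_l.png",cv2.resize(im[130:300,170:270],None,fx=3.5,fy=3.5,interpolation=cv2.INTER_CUBIC)); print(a.shape)
A=tri([("wrist0",(224.7,6.5)),("side0",(240.6,253.7))]); print("tab front top corner",A,w2j(A))
# horn top
ang=np.radians(100)
def lev(rad,y,th=0): 
    a=np.radians(100)-th; return j2w([.120-rad*np.cos(a),y,.085+rad*np.sin(a)])
for rad in (.21,.18,.16,.08,.0):
    for y in (-.1,-.055,.055,.1): print(rad,y,proj("side8",lev(rad,y)).round(1).tolist(),proj("scene8",lev(rad,y)).round(1).tolist())
E
```

```text
(594, 660, 3)
tab front top corner [0.57081917 0.15751205 0.1093134 ] [0.03424916 0.10083377 0.1093134 ]
0.21 -0.1 [[208.2, 143.3]] [[281.7, 185.6]]
0.21 -0.055 [[203.3, 151.4]] [[288.5, 177.5]]
0.21 0.055 [[189.8, 173.9]] [[303.2, 160.2]]
0.21 0.1 [[183.5, 184.4]] [[308.5, 153.9]]
0.18 -0.1 [[210.8, 153.5]] [[279.1, 195.2]]
0.18 -0.055 [[206.1, 161.9]] [[285.9, 187.0]]
0.18 0.055 [[193.0, 185.0]] [[300.6, 169.1]]
0.18 0.1 [[187.0, 195.8]] [[305.9, 162.6]]
0.16 -0.1 [[212.5, 160.2]] [[277.5, 201.4]]
0.16 -0.055 [[207.9, 168.7]] [[284.2, 193.1]]
0.16 0.055 [[195.2, 192.2]] [[298.9, 174.9]]
0.16 0.1 [[189.2, 203.2]] [[304.2, 168.3]]
0.08 -0.1 [[218.9, 185.6]] [[271.3, 224.7]]
0.08 -0.055 [[214.7, 194.6]] [[278.0, 215.9]]
0.08 0.055 [[203.2, 219.5]] [[292.4, 196.8]]
0.08 0.1 [[197.8, 231.0]] [[297.7, 189.9]]
0.0 -0.1 [[224.9, 209.2]] [[265.7, 245.8]]
0.0 -0.055 [[221.1, 218.6]] [[272.2, 236.7]]
0.0 0.055 [[210.5, 244.6]] [[286.5, 216.9]]
0.0 0.1 [[205.6, 256.6]] [[291.8, 209.6]]
```

View pics/scene8_z.png

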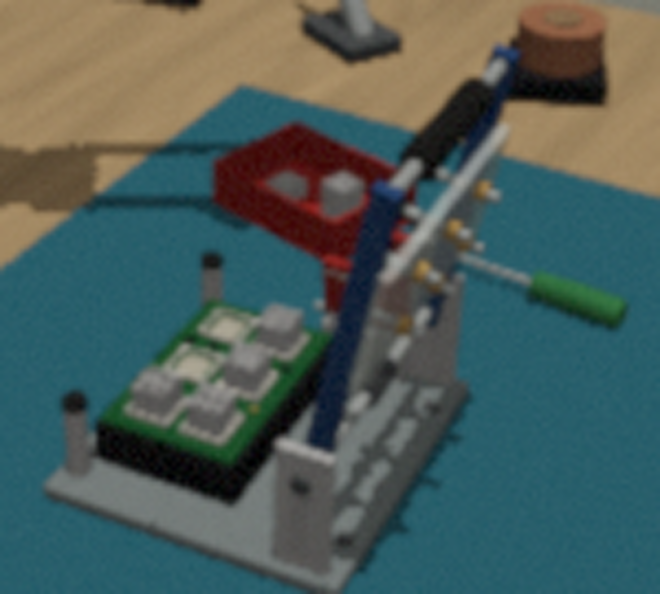

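View pics/side8_l.png

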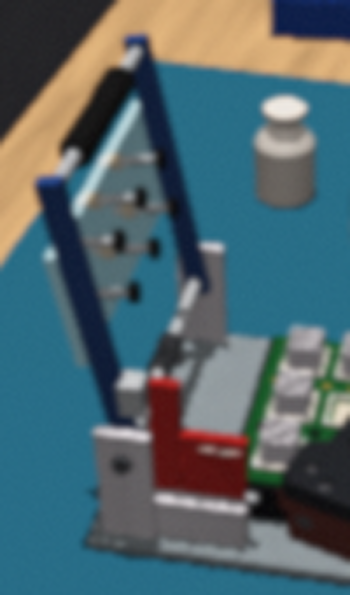

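```bash
python3 - <<'E'
from h import *
def L(p):
    j=w2j(p); v=np.array([j[0]-.12,j[2]-.085]); a=np.radians(10); e=np.array([np.sin(a),np.cos(a)]); n=np.array([np.cos(a),-np.sin(a)]); return "jig",j.round(4),"rad",(v@e).round(4),"back",(v@n).round(4)
s=lambda x,y:(x/4.4+195-.4,y/4.4+140-.4); d=lambda x,y:(x/3.5+170-.4,y/3.5+130-.4)
for nm,a,b in [("plate top -y",s(390,277),d(140,103)),("plate top +y",s(508,130),d(48,252)),("grip -y end",s(412,165),d(122,72)),("grip +y end",s(482,92),d(74,150)),
   ("armtop -y",s(388,188),d(137,42)),("armtop +y",s(507,52),d(48,183)),("tab front top",s(330,262),d(247,437)),("horn top",s(350,262),d(163,380)),("plate bot +y?",s(420,262),d(82,362))]:
    p=tri([("scene8",a),("side8",b)]); print(nm,L(p),(proj("scene8",p)[0]-a).round(1),(proj("side8",p)[0]-b).round(1))
E
```

```text
plate top -y ('jig', array([ 0.1598, -0.101 ,  0.2439]), 'rad', np.float64(0.1634), 'back', np.float64(0.0116)) [-1.5 -0.2] [-1.4  0.2]
plate top +y ('jig', array([0.1639, 0.0992, 0.2442]), 'rad', np.float64(0.1644), 'back', np.float64(0.0156)) [-0.7  0. ] [-0.9  0. ]
grip -y end ('jig', array([ 0.1553, -0.0572,  0.2941]), 'rad', np.float64(0.212), 'back', np.float64(-0.0016)) [-0.5 -0. ] [-0.5  0. ]
grip +y end ('jig', array([0.158, 0.051, 0.293]), 'rad', np.float64(0.2114), 'back', np.float64(0.0013)) [-0.9 -0. ] [-1.1  0. ]
armtop -y ('jig', array([ 0.1552, -0.0956,  0.2988]), 'rad', np.float64(0.2166), 'back', np.float64(-0.0024)) [-0.7 -0.1] [-0.7  0.1]
armtop +y ('jig', array([0.1574, 0.1015, 0.2991]), 'rad', np.float64(0.2174), 'back', np.float64(-0.0004)) [-0.6  0. ] [-0.8  0. ]
tab front top ('jig', array([0.0375, 0.0978, 0.1027]), 'rad', np.float64(0.0031), 'back', np.float64(-0.0843)) [-1.2 -0.2] [-1.7  0.3]
horn top ('jig', array([0.0839, 0.0717, 0.1288]), 'rad', np.float64(0.0368), 'back', np.float64(-0.0432)) [4.5 0.5] [ 5.8 -0.9]
plate bot +y? ('jig', array([0.1366, 0.0785, 0.1417]), 'rad', np.float64(0.0588), 'back', np.float64(0.0065)) [5.5 0.3] [ 7.  -0.6]
```

The catch tab's front top corner is at jig (36, ~99, 103–109) mm. The grip is at jig (157, 0, 293), and the plate edge is at radius 164 mm, clear of the fingers. Next I'll work out the catch approach with jaws along y and fingers closed.

```bash
python3 - <<'E'
from h import *
P=j2w([.048,.066,.16]); print(P, rel(P,3.45))
E
```

```text
[0.5866413  0.12356891 0.16      ] [[-22.27, -19.62, 8.34], ('turn z', np.float64(-0.313), 'cur', np.float64(-14.49))]
```

carry_out --commands '[[[-3.7,-3.3,0],[0,0,-0.05],0.0],[[-7.4,-6.5,0],[0,0,-0.11],0.0],[[-10,-8.8,0],[0,0,-0.17],0.0],[[-13,-11.5,0],[0,0,-0.22],0.0],[[-16,-14.1,1],[0,0,-0.27],0.0],[[-19,-16.8,3],[0,0,-0.313],0.0],[[-22.3,-19.6,6],[0,0,-0.313],0.0],[[-22.3,-19.6,8.3],[0,0,-0.313],0.0],[[-22.3,-19.6,8.3],[0,0,-0.313],0.0],[[-22.3,-19.6,8.3],[0,0,-0.313],0.0],[[-22.3,-19.6,8.3],[0,0,-0.313],0.0]]'

```text
time: 14.65
tcp_pos: [0.5885, 0.1256, 0.1633]
orientation: [[-0.998, -0.061, 0.0], [-0.061, 0.998, 0.0], [-0.0, 0.0, -1.0]]
wrist_force: [0.2, 0.1, -0.1]
grip_width: 0.007
```

```bash
python3 - <<'E'
from h import *
s=r.get_state(); print(w2j(s["tcp_pos"]),s["wrist_force"],s["grip_width"])
for p in ([.048,.066,.092],[.048,.118,.092]): print(rel(j2w(p),3.45))
im=cap("wrist","wrist9"); cv2.imwrite("pics/wrist9_z.png",cv2.resize(im,(800,600),interpolation=cv2.INTER_CUBIC))
E
```

```text
[0.04992931 0.06792689 0.16329859] [ 0.2169967   0.13488917 -0.09175464] 0.006532990312368269
[[0.2, -0.19, 7.13], ('turn z', np.float64(0.001), 'cur', np.float64(3.51))]
[[0.19, 5.01, 7.13], ('turn z', np.float64(0.001), 'cur', np.float64(3.51))]
```

View pics/wrist9_z.png

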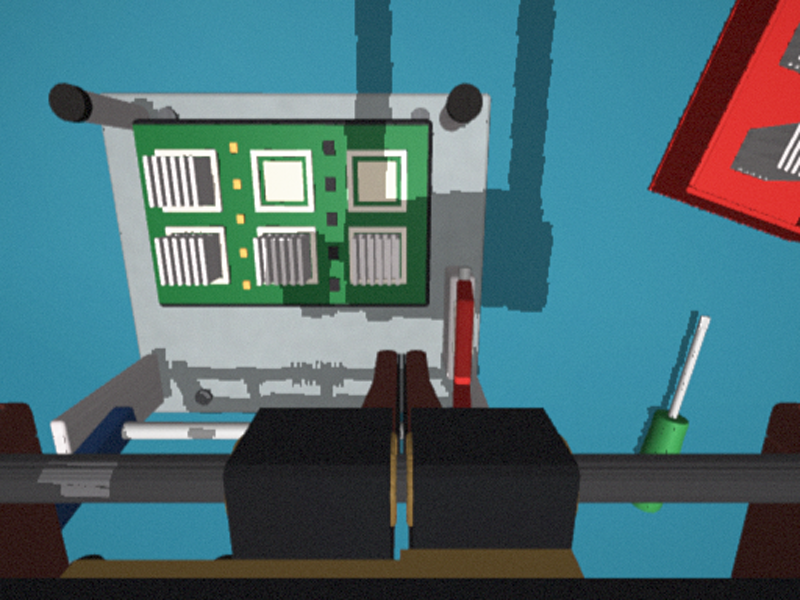

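```bash
python3 - <<'E'
from h import *
q=np.array([(457,280),(473,280),(457,380),(472,380)])/1.5625-.3
print(w2j(onz("wrist9",q,.105)).round(4))
E
```

```text
[[0.0248 0.0951 0.105 ]
 [0.0248 0.103  0.105 ]
 [0.0783 0.0969 0.105 ]
 [0.0783 0.1048 0.105 ]]
```

The tab spans jig x of about 27–78 mm with its inner face at y ≈ 95 mm. Going down beside it and pushing outwards.

carry_out --commands '[[[0.1,-0.2,3],[0,0,0],0.0],[[0.1,-0.2,5.5],[0,0,0],0.0],[[0.1,-0.2,7.1],[0,0,0],0.0],[[0.1,-0.2,7.1],[0,0,0],0.0],[[0.1,0.4,7.1],[0,0,0],0.0],[[0.1,1.0,7.1],[0,0,0],0.0],[[0.1,1.6,7.1],[0,0,0],0.0],[[0.1,2.3,7.1],[0,0,0],0.0],[[0.1,3.0,7.1],[0,0,0],0.0],[[0.1,3.7,7.1],[0,0,0],0.0],[[0.1,4.4,7.1],[0,0,0],0.0],[[0.1,5.0,7.1],[0,0,0],0.0],[[0.1,5.5,7.1],[0,0,0],0.0],[[0.1,5.5,7.1],[0,0,0],0.0]]'

```text
time: 16.1
tcp_pos: [0.584, 0.1804, 0.0915]
orientation: [[-0.998, -0.061, -0.0], [-0.061, 0.998, 0.0], [0.0, 0.0, -1.0]]
wrist_force: [0.5, 0.2, -0.3]
grip_width: 0.005
```

```bash
python3 - <<'E'
from h import *
s=r.get_state(); print(w2j(s["tcp_pos"]),s["wrist_force"],s["joints"])
im=cap("side","side10"); cv2.imwrite("pics/side10_z.png",cv2.resize(im[120:330,150:380],None,fx=2.8,fy=2.8,interpolation=cv2.INTER_CUBIC))
E
```

```text
[0.04878245 0.12286765 0.09152507] [ 0.49319153  0.18326897 -0.29896364] [ 1.06827794e+01  2.94226826e+01  9.27610671e+01  1.73004149e-02
  5.78311450e+01 -8.28165113e+01]
```

View pics/side10_z.png

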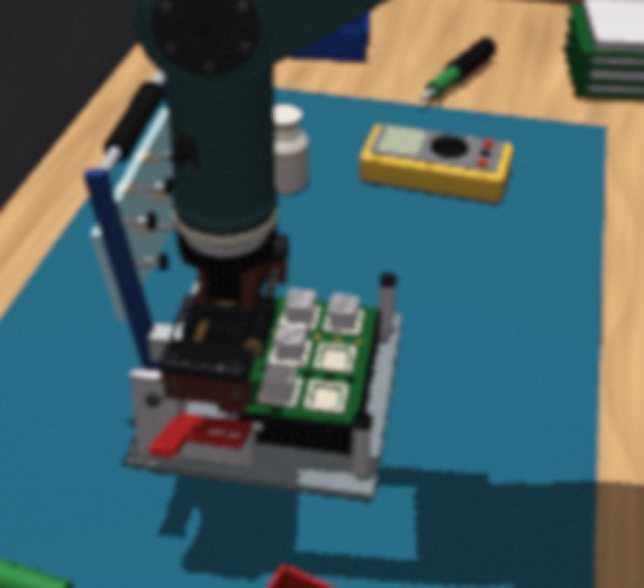

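The catch has fallen outwards (red at (200,432), lying level). I'll retract up and back and turn the jaws to the jig's x for the grip.

carry_out --commands '[[[1,-0.3,-4],[0,0,0],0.0],[[3,-1,-8],[0,0,0],0.0],[[5,-3,-12],[0,0,0.15],2.0],[[6,-5.5,-16],[0,0,0.3],4.0],[[7,-8,-20],[0,0,0.45],6.0],[[7.9,-10.5,-24],[0,0,0.6],6.0],[[7.9,-12.3,-24],[0,0,0.75],6.0],[[7.9,-12.3,-24],[0,0,0.9],6.0],[[7.9,-12.3,-24],[0,0,1.05],6.0],[[7.9,-12.3,-24],[0,0,1.2],6.0],[[7.9,-12.3,-24],[0,0,1.35],6.0],[[7.9,-12.3,-24],[0,0,1.5],6.0],[[7.9,-12.3,-24],[0,0,1.572],6.0],[[7.9,-12.3,-24],[0,0,1.572],6.0],[[7.9,-12.3,-24],[0,0,1.572],6.0],[[7.9,-12.3,-24],[0,0,1.572],6.0]]'

```text
time: 17.75
tcp_pos: [0.5126, 0.052, 0.3316]
orientation: [[-0.06, 0.998, -0.0], [0.998, 0.06, -0.0], [-0.0, -0.0, -1.0]]
wrist_force: [0.0, 0.0, 0.1]
grip_width: 0.683
```

```bash
cat >> h.py <<'E'
from scipy.spatial.transform import Rotation as Ro
def Rt(t): # tilt deg; tool x = jig y
    t=np.radians(t); d=np.array([np.sin(t),0,-np.cos(t)]); x=np.array([0,1.,0]); return RJ@np.c_[x,np.cross(d,x),d]
def rel6(Pj,t):
    s=r.get_state(); O=s["orientation"]; return (O.T@(j2w(Pj)-s["tcp_pos"])*100).round(2).tolist(), Ro.from_matrix(O.T@Rt(t)).as_rotvec().round(3).tolist()
E
python3 - <<'E'
from h import *
s=r.get_state(); print(w2j(s["tcp_pos"]),s["joints"],s["wrist_force"],s["time"])
print(rel6([.1265,0,.346],30))
cap("wrist","wrist11"); im=cap("side","side11"); cv2.imwrite("pics/side11_z.png",cv2.resize(im[60:330,130:400],None,fx=2.2,fy=2.2,interpolation=cv2.INTER_CUBIC))
E
```

```text
[-0.03018015 -0.00102605  0.33159517] [-1.89483872e+00  8.61539182e+00  8.75016209e+01 -2.77594882e-03
  8.38951144e+01 -5.35552609e+00] [0.01634105 0.03119836 0.13206534] 17.75
([0.1, 15.67, -1.44], [-0.524, -0.0, 0.0])
```

View pics/side11_z.png

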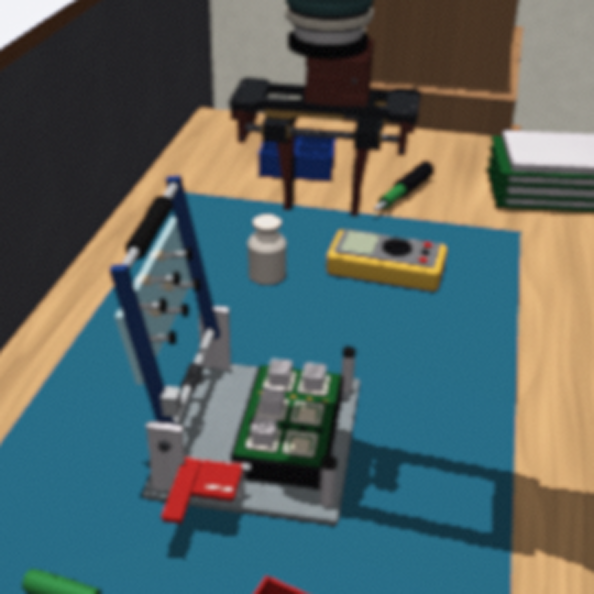

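View pics/wrist11.png

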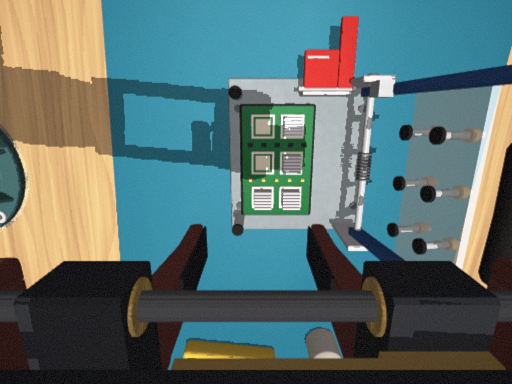

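Catch is open and level, the four good sinks are in place, and the grip is clear. Tilting the tool 30° and moving to the pre-grasp pose.

carry_out --commands '[[[0,0,-1.4],[-0.14,0,0],6.0],[[0,0,-1.4],[-0.28,0,0],6.0],[[0,2,-1.4],[-0.42,0,0],6.0],[[0.1,5,-1.4],[-0.524,0,0],6.0],[[0.1,9,-1.4],[-0.524,0,0],6.0],[[0.1,13,-1.4],[-0.524,0,0],6.0],[[0.1,15.7,-1.4],[-0.524,0,0],6.0],[[0.1,15.7,-1.4],[-0.524,0,0],6.0],[[0.1,15.7,-1.4],[-0.524,0,0],6.0],[[0.1,15.7,-1.4],[-0.524,0,0],6.0]]'

```text
time: 18.85
tcp_pos: [0.6681, 0.0624, 0.3451]
orientation: [[-0.059, 0.865, 0.498], [0.998, 0.051, 0.03], [-0.0, 0.499, -0.867]]
wrist_force: [0.9, -0.3, 0.1]
grip_width: 0.681
```

```bash
python3 - <<'E'
from h import *
s=r.get_state(); print(w2j(s["tcp_pos"]),s["joints"],s["wrist_force"],s["time"])
print(rel6([.1665,0,.2765],30))
im=cap("wrist","wrist12"); im=cap("side","side12"); cv2.imwrite("pics/side12_z.png",cv2.resize(im[60:280,150:350],None,fx=2.7,fy=2.7,interpolation=cv2.INTER_CUBIC))
E
```

```text
[1.25647145e-01 6.41674115e-06 3.45115170e-01] [-2.13858618  6.94955233 94.71215948  3.68057203 48.57664073 -7.23763559] [ 0.87141072 -0.2925919   0.14990178] 18.85
([0.0, 0.12, 7.98], [-0.001, 0.0, -0.001])
```

View pics/side12_z.png

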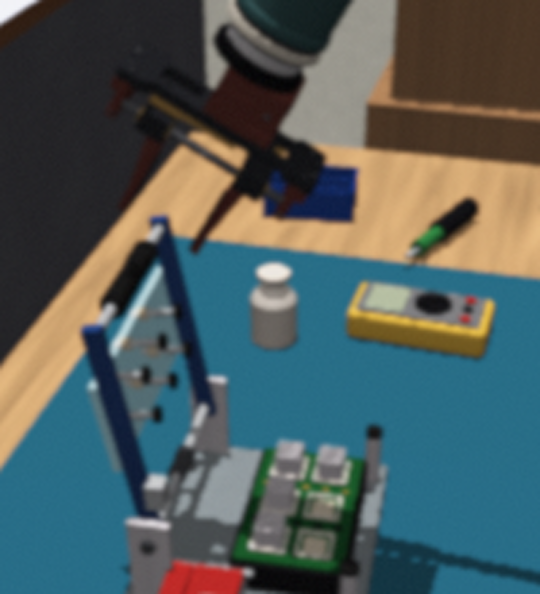

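View pics/wrist12.png

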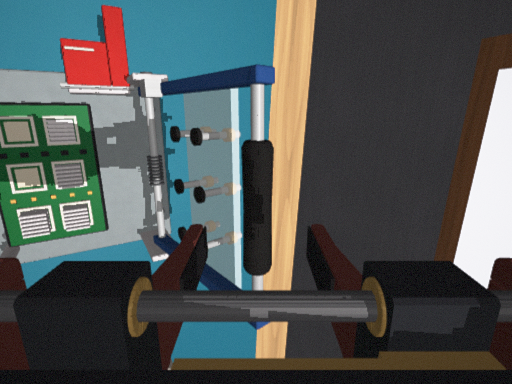

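```bash
python3 - <<'E'
from h import *
print(proj("wrist12",j2w([[.157,0,.293],[.157,.055,.293],[.157,-.055,.293]])).round(1))
E
```

```text
[[258.2 208.9]
 [258.2 139.1]
 [258.2 270.3]]
```

The predicted grip position (258,209) matches what the image shows (258,207). Advancing and gripping.

carry_out --commands '[[[0,0.1,3],[0,0,0],6.0],[[0,0.1,5.5],[0,0,0],6.0],[[0,0.1,7.3],[0,0,0],6.0],[[0,0.1,8.0],[0,0,0],6.0],[[0,0.1,8.0],[0,0,0],6.0],[[0,0.1,8.0],[0,0,0],1.5],[[0,0.1,8.0],[0,0,0],1.5],[[0,0.1,8.0],[0,0,0],1.5],[[0,0.1,8.0],[0,0,0],1.5],[[0,0.1,8.0],[0,0,0],1.5],[[0,0.1,8.0],[0,0,0],1.5],[[0,0.1,8.0],[0,0,0],1.5]]' --grip_force 30

```text
time: 20.15
tcp_pos: [0.709, 0.0647, 0.2761]
orientation: [[-0.059, 0.866, 0.497], [0.998, 0.051, 0.029], [0.0, 0.498, -0.867]]
wrist_force: [-5.3, -0.8, 1.5]
grip_width: 0.26
```

```bash
python3 - <<'E'
from h import *
s=r.get_state(); O=s["orientation"]; print("grasp jig",w2j(s["tcp_pos"]-.019*O[:,2]),s["joints"],s["wrist_force"])
for n,ths in [("a",np.linspace(0,.6,9)[1:])]:
    for th in ths:
        a=np.radians(100)-th; a0=np.radians(100)
        v=np.array([-.21*(np.cos(a)-np.cos(a0)),0,.21*(np.sin(a)-np.sin(a0))])
        print(round(th,2),(O.T@(RJ@v)*100).round(2).tolist())
E
```

```text
grasp jig [ 1.57173488e-01 -1.23736226e-04  2.92597875e-01] [-1.70579338 13.9937918  95.84538041  3.91095997 40.44195659 -7.39666859] [-5.33965485 -0.75424222  1.48587661]
0.08 [-0.0, -1.25, -0.96]
0.15 [-0.0, -2.56, -1.83]
0.22 [-0.01, -3.93, -2.6]
0.3 [-0.01, -5.36, -3.26]
0.38 [-0.01, -6.84, -3.81]
0.45 [-0.01, -8.35, -4.25]
0.52 [-0.01, -9.89, -4.58]
0.6 [-0.01, -11.45, -4.79]
```

carry_out --commands '[[[0,-1.25,-0.96],[0,0,0],1.5],[[0,-2.56,-1.83],[0,0,0],1.5],[[0,-3.93,-2.6],[0,0,0],1.5],[[0,-5.36,-3.26],[0,0,0],1.5],[[0,-6.84,-3.81],[0,0,0],1.5],[[0,-8.35,-4.25],[0,0,0],1.5],[[0,-9.89,-4.58],[0,0,0],1.5],[[0,-11.45,-4.79],[0,0,0],1.5],[[0,-11.45,-4.79],[0,0,0],1.5]]'

```text
time: 21.05
tcp_pos: [0.585, 0.0572, 0.2609]
orientation: [[-0.059, 0.864, 0.499], [0.998, 0.051, 0.029], [-0.001, 0.5, -0.866]]
wrist_force: [3.9, -0.1, -5.7]
grip_width: 0.263
```

```bash
cat > arc.py <<'E'
from h import *
import sys
s=r.get_state(); O=s["orientation"]; g=w2j(s["tcp_pos"]-.019*O[:,2]); print("t",s["time"],"grasp jig",g.round(4),s["joints"].round(1),s["wrist_force"].round(1))
v=np.array([.12-g[0],g[2]-.085]); th0=np.radians(100)-np.arctan2(v[1],v[0]); print("rad",np.hypot(*v),"theta",th0)
a0=np.radians(100)-th0; G0=np.array([.12-.21*np.cos(a0),0,.085+.21*np.sin(a0)])
for th in np.linspace(th0,float(sys.argv[1]),int(sys.argv[2])+1)[1:]:
    a=np.radians(100)-th; G=np.array([.12-.21*np.cos(a),0,.085+.21*np.sin(a)])
    print(round(th,3),(O.T@(RJ@(G-G0))*100).round(2).tolist())
E
python3 arc.py 1.2 8
```

```text
t 21.05 grasp jig [ 3.280e-02 -2.000e-04  2.773e-01] [ -3.3   4.3 110.7   5.7  35.3 -10.5] [ 3.9 -0.1 -5.7]
rad 0.21114045127231343 theta 0.6000154629234482
0.675 [-0.0, -1.57, -0.1]
0.75 [-0.0, -3.15, -0.07]
0.825 [-0.0, -4.71, 0.07]
0.9 [-0.01, -6.27, 0.32]
0.975 [-0.01, -7.8, 0.7]
1.05 [-0.01, -9.3, 1.18]
1.125 [-0.01, -10.75, 1.78]
1.2 [-0.01, -12.16, 2.49]
```

```bash
python3 - <<'E'
from h import *
from scipy.optimize import least_squares
D=[((.5993,.0001,.2218),(20.60,86.6,72.9)),((.4999,.055,.3025),(8.588,91.564,79.868)),((.4884,.3574,.1887),(22.553,88.561,68.462)),((.4212,.3701,.2451),(16.194,89.734,74.094)),((.584,.1804,.0915),(29.423,92.761,57.831)),((.5126,.052,.3316),(8.615,87.502,83.895)),((.6681,.0624,.3451),(6.95,94.712,48.577)),((.709,.0647,.2761),(13.994,95.845,40.442)),((.585,.0572,.2609),(4.3,110.7,35.3))]
P=np.array([d[0] for d in D]); Q=np.radians([d[1] for d in D]); rr=np.hypot(P[:,0],P[:,1])
def fk(p,q):
    a0,h,L1,A,B,T=p; q=np.atleast_2d(q); a=q[:,0]; b=a+q[:,1]; c=b+q[:,2]
    return np.c_[a0+L1*np.sin(a)+A*np.sin(b)+B*np.cos(b)+T*np.sin(c), h+L1*np.cos(a)+A*np.cos(b)-B*np.sin(b)+T*np.cos(c)]
f=lambda p:(fk(p,Q)-np.c_[rr,P[:,2]]).ravel()
s=least_squares(f,[0,.4,.4,.4,0,.3]); print(s.x.round(4),abs(s.fun).max())
p=s.x
for t in (30,20,10,0):
    G=np.array([-.09,0,.085]); d=np.array([np.sin(np.radians(t)),0,-np.cos(np.radians(t))]); T=j2w(G+.019*d); tgt=np.array([np.hypot(T[0],T[1]),T[2]])
    k=least_squares(lambda q:np.r_[fk(p,q)[0]-tgt, q.sum()-np.pi+np.radians(t)],np.radians([20,100,50])); print(t,np.degrees(k.x).round(1),abs(k.fun).max())
    for th in (0.9,1.2,1.5):
        a=np.radians(100)-th; G=np.array([.12-.21*np.cos(a),0,.085+.21*np.sin(a)]); T=j2w(G+.019*d); tgt=np.array([np.hypot(T[0],T[1]),T[2]])
        k=least_squares(lambda q:np.r_[fk(p,q)[0]-tgt, q.sum()-np.pi+np.radians(t)],np.radians([20,100,50])); print("  ",th,np.degrees(k.x).round(1))
E
```

```text
[0.0054 0.2712 0.606  0.4331 0.1094 0.3839] 0.0009641805672309101
30 [ 19.4 137.9  -7.3] 1.6514567491299204e-15
   0.9 [  2.4 118.9  28.7]
   1.2 [  4.  126.9  19.2]
   1.5 [ 10.4 133.8   5.8]
20 [ 17.2 129.5  13.2] 7.585354566685965e-11
   0.9 [  5.3 111.   43.7]
   1.2 [  5.9 118.9  35.2]
   1.5 [ 10.5 125.7  23.8]
10 [ 18.4 121.5  30.1] 2.870481630168342e-13
   0.9 [  9.5 103.1  57.4]
   1.2 [  9.6 111.2  49.2]
   1.5 [ 13.1 117.8  39.1]
0 [ 21.6 113.7  44.7] 1.4654943925052066e-14
   0.9 [14.5 95.6 70. ]
   1.2 [ 14.3 103.7  62. ]
   1.5 [ 17.1 110.2  52.7]
```

```bash
cat > arc.py <<'E'
from h import *
import sys
s=r.get_state(); O=s["orientation"]; g=w2j(s["tcp_pos"]-.019*O[:,2]); print("t",s["time"],"grasp jig",g.round(4),s["joints"].round(1),s["wrist_force"].round(1))
v=np.array([.12-g[0],g[2]-.085]); th0=np.radians(100)-np.arctan2(v[1],v[0]); print("rad",np.hypot(*v),"theta",th0)
dj=RJ.T@O[:,2]; t0=np.degrees(np.arctan2(dj[0],-dj[2])); th1=float(sys.argv[1]); n=int(sys.argv[2]); t1=float(sys.argv[3]); print("tilt",t0)
def T(th,t):
    a=np.radians(100)-th; t=np.radians(t); return np.array([.12-.21*np.cos(a),0,.085+.21*np.sin(a)])+.019*np.array([np.sin(t),0,-np.cos(t)])
for th,t in zip(np.linspace(th0,th1,n+1)[1:],np.linspace(t0,t1,n+1)[1:]):
    print(round(th,3),(O.T@(RJ@(T(th,t)-T(th0,t0)))*100).round(2).tolist(),"turn x",round(np.radians(t0-t),3))
E
python3 arc.py 1.2 8 13; python3 - <<'E'
from h import *
p=w2j(tri([("wrist11",(479,134)),("wrist12",(239,135))])); v=np.array([p[0]-.12,p[2]-.085]); a=np.radians(10)
print(p,"rad",v@[np.sin(a),np.cos(a)],"back",v@[np.cos(a),-np.sin(a)])
E
```

```text
t 21.05 grasp jig [ 3.280e-02 -2.000e-04  2.773e-01] [ -3.3   4.3 110.7   5.7  35.3 -10.5] [ 3.9 -0.1 -5.7]
rad 0.21114045127231343 theta 0.6000154629234482
tilt 30.009939165202027
0.675 [-0.0, -1.64, -0.1] turn x 0.037
0.75 [-0.0, -3.29, -0.08] turn x 0.074
0.825 [-0.0, -4.93, 0.06] turn x 0.111
0.9 [-0.01, -6.55, 0.3] turn x 0.148
0.975 [-0.01, -8.15, 0.66] turn x 0.186
1.05 [-0.01, -9.71, 1.14] turn x 0.223
1.125 [-0.01, -11.24, 1.72] turn x 0.26
1.2 [-0.01, -12.72, 2.4] turn x 0.297
[0.18603273 0.05203635 0.20293374] rad 0.1276085286342532 back 0.04455056549465442
```

carry_out --commands '[[[0,-1.64,-0.1],[0.037,0,0],1.5],[[0,-3.29,-0.08],[0.074,0,0],1.5],[[0,-4.93,0.06],[0.111,0,0],1.5],[[0,-6.55,0.3],[0.148,0,0],1.5],[[0,-8.15,0.66],[0.186,0,0],1.5],[[0,-9.71,1.14],[0.223,0,0],1.5],[[0,-11.24,1.72],[0.26,0,0],1.5],[[0,-12.72,2.4],[0.297,0,0],1.5],[[0,-12.72,2.4],[0.297,0,0],1.5]]'

```text
time: 21.95
tcp_pos: [0.4869, 0.0513, 0.1755]
orientation: [[-0.059, 0.974, 0.219], [0.998, 0.058, 0.013], [-0.001, 0.22, -0.976]]
wrist_force: [-7.3, -3.7, 6.4]
grip_width: 0.257
```

```bash
python3 arc.py 1.6 6 13; python3 - <<'E'
from h import *
print(r.get_state()["grip_width"])
im=cap("side","side13"); cv2.imwrite("pics/side13_z.png",cv2.resize(im[100:330,150:380],None,fx=2.5,fy=2.5,interpolation=cv2.INTER_CUBIC))
E
```

```text
t 21.95 grasp jig [-6.01e-02 -1.00e-04  1.94e-01] [ -3.2   8.5 113.2   2.   45.7  -7.8] [-7.3 -3.7  6.4]
rad 0.2105497195909772 theta 1.2011331192741515
tilt 12.700512627426411
1.268 [0.0, -0.93, 1.04] turn x -0.001
1.334 [0.0, -1.79, 2.14] turn x -0.002
1.401 [0.0, -2.58, 3.29] turn x -0.003
1.467 [0.0, -3.29, 4.49] turn x -0.003
1.534 [0.0, -3.91, 5.74] turn x -0.004
1.6 [0.0, -4.46, 7.02] turn x -0.005
0.2574240416912118
```

View pics/side13_z.png

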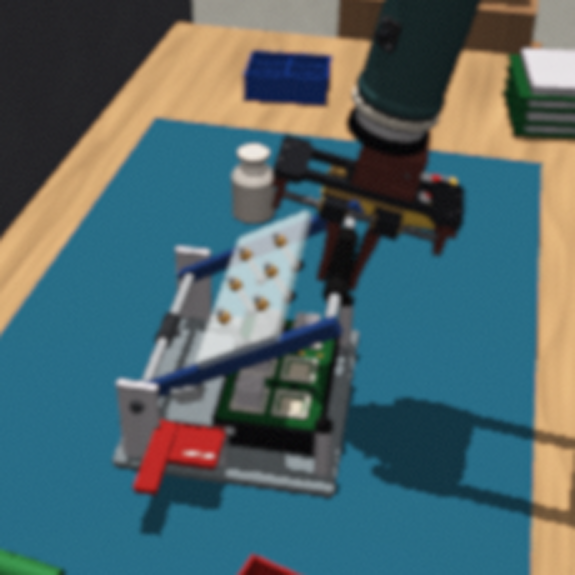

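The lever is following, at θ≈1.20 (arms about 30° above level), with the grip held at (345,250). Continuing.

carry_out --commands '[[[0,-0.93,1.04],[0,0,0],1.5],[[0,-1.79,2.14],[0,0,0],1.5],[[0,-2.58,3.29],[0,0,0],1.5],[[0,-3.29,4.49],[0,0,0],1.5],[[0,-3.91,5.74],[0,0,0],1.5],[[0,-4.46,7.02],[0,0,0],1.5],[[0,-4.46,7.02],[0,0,0],1.5]]'

```text
time: 22.7
tcp_pos: [0.459, 0.0497, 0.0967]
orientation: [[-0.059, 0.974, 0.22], [0.998, 0.058, 0.013], [-0.0, 0.221, -0.975]]
wrist_force: [-6.4, -5.3, 3.0]
grip_width: 0.257
```

```bash
python3 arc.py 1.745 5 13; python3 arc.py 1.765 1 13
```

```text
t 22.7 grasp jig [-0.088  -0.      0.1153] [ -3.7  14.3 121.7   3.   31.4  -9.5] [-6.4 -5.3  3. ]
rad 0.2102029626184656 theta 1.6008385547365442
tilt 12.742122463947654
1.63 [0.0, -0.21, 0.57] turn x -0.001
1.659 [0.0, -0.4, 1.14] turn x -0.002
1.687 [0.0, -0.57, 1.72] turn x -0.003
1.716 [0.0, -0.73, 2.31] turn x -0.004
1.745 [0.0, -0.87, 2.89] turn x -0.005
t 22.7 grasp jig [-0.088  -0.      0.1153] [ -3.7  14.3 121.7   3.   31.4  -9.5] [-6.4 -5.3  3. ]
rad 0.2102029626184656 theta 1.6008385547365442
tilt 12.742122463947654
1.765 [0.0, -0.96, 3.3] turn x -0.005
```

carry_out --commands '[[[0,-0.21,0.57],[0,0,0],1.5],[[0,-0.4,1.14],[0,0,0],1.5],[[0,-0.57,1.72],[0,0,0],1.5],[[0,-0.73,2.31],[0,0,0],1.5],[[0,-0.8,2.6],[0,0,0],1.5],[[0,-0.87,2.85],[0,0,0],1.5],[[0,-0.87,2.85],[0,0,0],1.5],[[0,-0.87,2.85],[0,0,0],1.5]]' --grip_force 40

```text
time: 23.5
tcp_pos: [0.457, 0.0496, 0.0683]
orientation: [[-0.06, 0.974, 0.221], [0.998, 0.058, 0.013], [-0.0, 0.221, -0.975]]
wrist_force: [-9.2, -6.0, 10.0]
grip_width: 0.258
```

```bash
python3 arc.py 1.765 1 13
```

```text
t 23.5 grasp jig [-0.0901 -0.      0.0868] [ -3.7  17.7 123.6   3.6  26.1 -10.2] [-9.2 -6.  10. ]
rad 0.2100593278977095 theta 1.7366653265792162
tilt 12.773546716819517
1.765 [0.0, -0.12, 0.58] turn x -0.004
```

carry_out --commands '[[[0,-0.07,0.08],[0,0,0],1.5],[[-0.05,-0.12,0.15],[0,0,0],1.5],[[-0.05,-0.12,0.2],[0,0,0],1.5],[[-0.05,-0.12,0.2],[0,0,0],1.5],[[-0.05,-0.12,0.2],[0,0,0],1.5]]'

```text
time: 24.0
tcp_pos: [0.457, 0.0495, 0.0667]
orientation: [[-0.059, 0.973, 0.222], [0.998, 0.058, 0.013], [0.0, 0.223, -0.975]]
wrist_force: [-9.8, -2.8, 14.8]
grip_width: 0.255
```

```bash
python3 arc.py 1.765 1 13
```

```text
t 24.0 grasp jig [-0.0901 -0.0001  0.0852] [ -3.8  17.9 123.8   3.7  25.6 -10.4] [-9.8 -2.8 14.8]
rad 0.21006644817252687 theta 1.7442150027045753
tilt 12.874892409295681
1.765 [-0.0, -0.09, 0.43] turn x -0.002
```

carry_out --commands '[[[0,-0.07,0.1],[0,0,0],1.5],[[0,-0.1,0.2],[0,0,0],1.5],[[0,-0.1,0.2],[0,0,0],1.5],[[0,-0.1,0.2],[0,0,0],1.5],[[0,-0.1,0.2],[0,0,0],1.5]]'

```text
time: 24.5
tcp_pos: [0.4571, 0.0495, 0.0652]
orientation: [[-0.059, 0.973, 0.224], [0.998, 0.058, 0.013], [0.0, 0.224, -0.974]]
wrist_force: [-12.3, -3.5, 24.8]
grip_width: 0.259
```

```bash
python3 arc.py 1.765 1 13; python3 - <<'E'
from h import *
im=cap("side","side14"); cv2.imwrite("pics/side14_z.png",cv2.resize(im[120:384,130:400],None,fx=2.2,fy=2.2,interpolation=cv2.INTER_CUBIC))
im=cap("scene","scene14"); cv2.imwrite("pics/scene14_z.png",cv2.resize(im[130:365,90:390],None,fx=2.5,fy=2.5,interpolation=cv2.INTER_CUBIC))
E
```

```text
t 24.5 grasp jig [-0.09   -0.0001  0.0838] [ -3.8  18.  123.9   3.8  25.2 -10.4] [-12.3  -3.5  24.8]
rad 0.21003252628858396 theta 1.7512338855506406
tilt 12.968358163915156
1.765 [-0.0, -0.06, 0.28] turn x -0.001
```

View pics/side14_z.png

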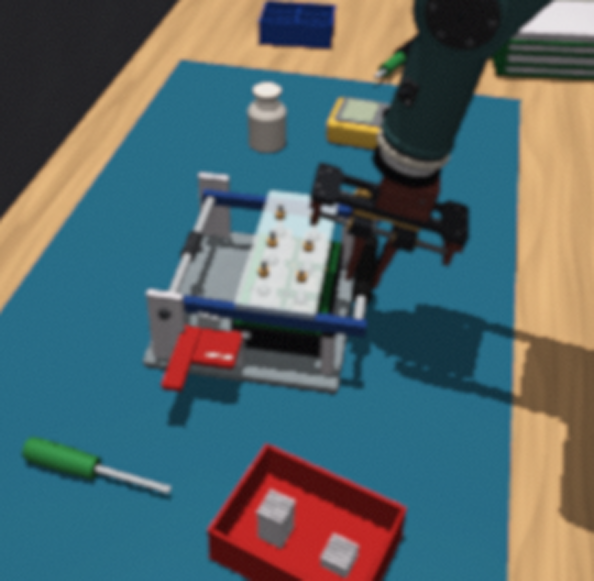

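View pics/scene14_z.png

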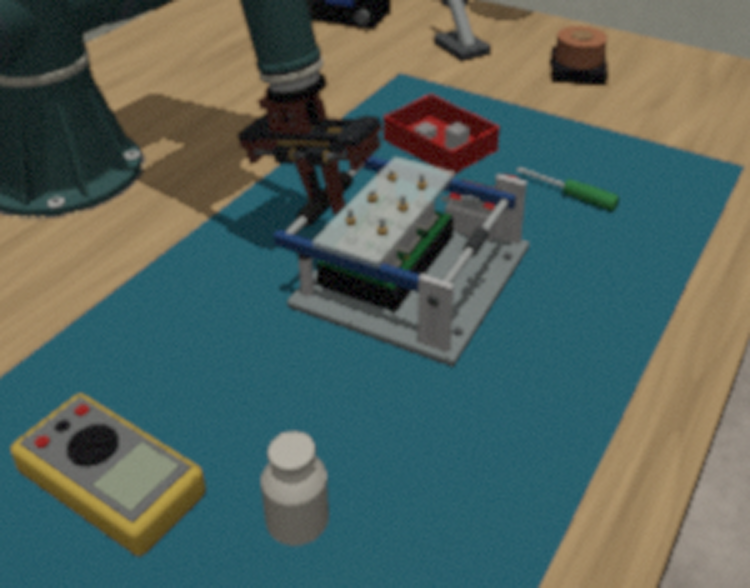

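The lever is down at θ≈1.75 with 25 N upwards at the wrist, more than the ~10 N of the springs alone. One small extra push will show whether it is really hard on the stops.

carry_out --commands '[[[0,-0.04,0.1],[0,0,0],1.5],[[0,-0.04,0.1],[0,0,0],1.5],[[0,-0.04,0.1],[0,0,0],1.5],[[0,-0.04,0.1],[0,0,0],1.5]]'

```text
time: 25.0
tcp_pos: [0.4572, 0.0495, 0.0645]
orientation: [[-0.059, 0.973, 0.225], [0.998, 0.058, 0.013], [0.0, 0.225, -0.974]]
wrist_force: [-14.2, -1.4, 29.9]
grip_width: 0.253
```

```bash
python3 arc.py 1.765 1 13; python3 - <<'E'
from h import *
im=cap("wrist","wrist15")
cv2.imwrite("pics/side14_l.png",cv2.resize(cv2.imread("pics/side14.png")[190:310,190:310],None,fx=5,fy=5,interpolation=cv2.INTER_CUBIC))
E
```

```text
t 25.0 grasp jig [-0.09   -0.0001  0.083 ] [ -3.8  18.1 124.    3.8  25.  -10.5] [-14.2  -1.4  29.9]
rad 0.2099901712868901 theta 1.7547499411400924
tilt 13.007754557624269
1.765 [-0.0, -0.05, 0.21] turn x 0.0
```

View pics/wrist15.png

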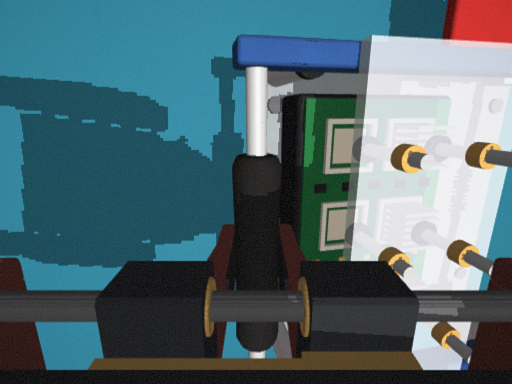

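View pics/side14_l.png

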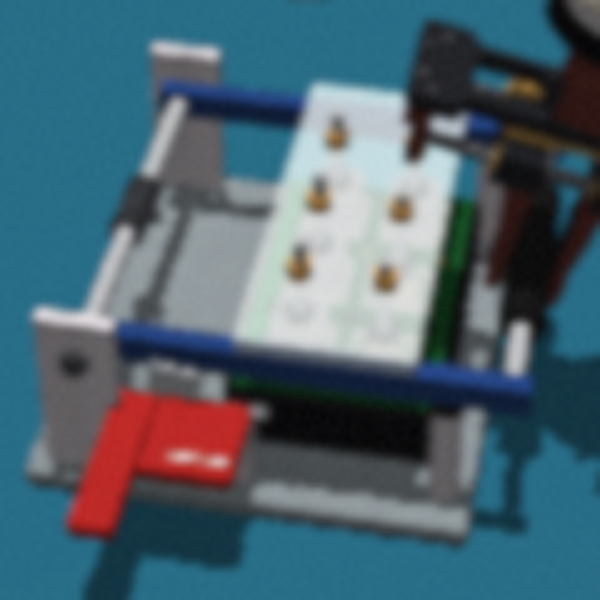

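The force rose at ~7 N/mm in these last steps, up from ~3 N/mm before, and is now 30 N, about 20 N above the springs. So the lever is bearing on its stops. I'll ease the sideways load slightly, check that it is steady, then hand in.

carry_out --commands '[[[0,-0.08,-0.02],[0,0,0],1.5],[[0,-0.08,-0.02],[0,0,0],1.5],[[0,-0.08,-0.02],[0,0,0],1.5],[[0,-0.08,-0.02],[0,0,0],1.5],[[0,-0.08,-0.02],[0,0,0],1.5],[[0,-0.08,-0.02],[0,0,0],1.5]]'

```text
time: 25.65
tcp_pos: [0.4572, 0.0495, 0.0647]
orientation: [[-0.059, 0.972, 0.226], [0.998, 0.058, 0.013], [-0.0, 0.226, -0.974]]
wrist_force: [-11.9, -0.7, 28.3]
grip_width: 0.258
```

```bash
python3 arc.py 1.765 1 13; python3 - <<'E'
from h import *
im=cap("side","side16"); cv2.imwrite("pics/side16_z.png",cv2.resize(im[120:384,130:400],None,fx=2.2,fy=2.2,interpolation=cv2.INTER_CUBIC))
E
```

```text
t 25.65 grasp jig [-0.09   -0.0002  0.0832] [ -3.8  18.1 124.1   3.9  24.9 -10.5] [-11.9  -0.7  28.3]
rad 0.2100063362610587 theta 1.7537344724951849
tilt 13.088232562348857
1.765 [0.0, -0.05, 0.23] turn x 0.002
```

View pics/side16_z.png

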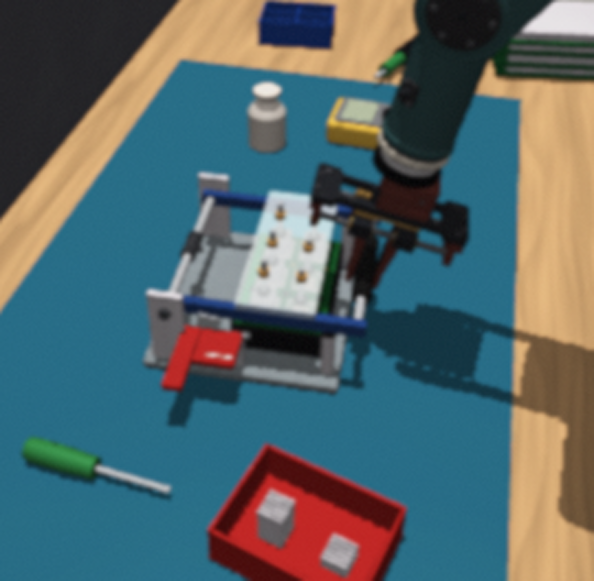

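The lever is held level, the catch lies outwards at (200,355), both rejects are in the tray at (275,518) and (340,553), and the multimeter, bottle and screwdriver are where they were. Handing in.

```bash
python3 - <<'E'
from rig import r, job
print(job.finish_job()); s=r.get_state(); print(s["time"],s["tcp_pos"],s["wrist_force"])
E
```

```text
the job is handed in; nothing more can be done
None
the job is handed in; nothing more can be done
```

The job is handed in at about 25.7 s of robot time, with the press held down on its stops.

**What I did:**
- With the catch still on, I moved the tall sink (front-middle, top about 90 mm) and the low sink (front at y = +54, top about 65 mm) into the red tray.
- I flipped the catch outwards, then pulled the lever down by its black grip and kept hold of it.

**Last checks:**
- **Lever:** the angle worked out from the arm's pose is about 1.754 rad against the nominal 1.745. The excess is about 2 mm at the grip, within calibration and finger give.
- **Force:** the wrist reads about 28 N upward, some 18 N more than the springs alone should give. The force also rose about twice as steeply over the last steps, which fits hard contact with the stops. The stop contact itself is hidden in the pictures.
- **Side load:** about 12 N remained sideways at the grip.
- **Pictures:** the catch lies outwards and both rejects are in the tray. The multimeter, bottle and screwdriver are where they were. All four good sinks were in their places just before I closed the press; with it down, only part of them shows through the plate.

**Where readings disagreed:** the first wrist picture gave poor heights for two of the back-row sinks (65–67 mm against about 75 mm), because it looked almost straight down on them. The second view settled it.

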